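# Hold the plate reader's lid at its balance point for a new stay

## Robot

A 6-joint arm with a two-finger parallel gripper is mounted at the origin on the work surface. World frame = base frame: x ahead of the robot, y to its left, z up, the work surface at z = 0. Lengths are in m, angles in rad, forces in N, time in s.
With the tool pointing down it reaches from about 0.275 to 0.825 m from the base axis. Payload 4.9 kg.
Tool frame: the origin (TCP) lies between the finger pads; the fingertips stand 11 mm ahead of it and the grasp point (between the pads) lies 8 mm behind it; z points along the fingers, x is the direction in which the jaws open and shut, and the axes are right-handed (so a half turn about z gives the same grasp; the last joint's range is limited). The gripper opens to 85 mm and grips with 20 to 120 N. Pads are 22 mm wide; open, the fingers measure 114 mm over their backs; the gripper's body (76 mm by 85 mm) begins 54 mm behind the grasp point. The pads swing forward as they close: fully open they stand 13 mm farther back than shut.
Start: joints at [-1.296, 0.326, -0.193, 1.052, 0, 1.437], TCP at [0.219, -0.505, 0.242] pointing down, gripper open.
Joint ranges: [-2.65, 2.65], [-0.97, 1.79], [-1.3, 1.35], [-1.93, 2.1], [-1.47, 1.37], [-3.14, 3.14]. Speed limits (rad/s): [2.57, 2.57, 3.14, 3.14, 3.14, 3.14].

## Interface

Orientations are given as a rotation vector (axis times angle).
In Python, from station import ctrl gives the robot as it stands. The module is installed in compiled form; this text tells all that it offers.
- The arm moves only by the tool jog_arm, never from a script. Its argument "commands" is a list of rows, each a list of 5 numbers: the shift along the tool's x, y, z in mm, then the turn about the tool's z in degrees, then the finger opening in mm, from 0 to 85.4. In form: [[x, y, z, turn, claw], ...]. A call has 1 to 10 rows; each row is the pose to reach, as a shift and turn from the pose commanded when the call began, along the tool's axes at that moment; what a row does not reach only later rows make up. A row lasts 1/8 s, in which the tool goes at most 62.5 mm and 10.7 degrees, less where a joint would pass 70% of its speed; a pose out of reach is approached as far as the arm can. A call with a gripper value outside its range is refused whole. The fingers move at their own pace and stop on an object; "newtons" is the grip in N (left out, the last holds). Time passes only in rows, so rows that repeat a pose let the fingers close. It gives the time, the measured TCP pose, the force and the opening at its end, in the units of the state.
- ctrl.state(): the state, without advancing time (a new reading comes with each control period).
- ctrl.get_image(name): name is "scene" or "side" or "wrist"; returns a dict with "color" (480x640x3 uint8, red, green, blue), "fx", "fy", "cx", "cy" (pixels), "D" ([k1, k2, p1, p2, k3] as OpenCV has them; the pictures are not rectified), "T" (4x4, takes a point from camera to world coordinates); the wrist camera has in their place "mount" (4x4, takes a point from camera to tool coordinates, whose origin is the TCP and whose axes are the tool frame's). Camera axes: x right, y up, looking along -z (the intrinsics and any distortion apply to the point x, -y, -z); pixel columns grow to the right and rows downward; lengths in m; the calibration is good to about 2 mm. A picture is of the moment at which its call begins: read the wrist's pose just before it. There is no depth.
- ctrl.job_done(): hands the job in, once; it reports no verdict.
The state is a dict: "time_s": time; "qpos": joint angles; "dq": joint speeds; "effort": joint torques, N m; "position": TCP position; "tcp_rot": TCP orientation; "force": force on the tool from outside, world axes, zero at the start; "ft_torque": the same for the moment, N m; "opening": finger opening in m.
Only numpy, scipy, OpenCV 4.12 (cv2) and the standard library are available. Lean on these libraries where they do the work, as an engineer would, in place of code of your own. Each camera call takes 0.05 s, during which the arm holds its last target.

## Task

The plate reader's lid has lost its gas stay and I am about to clip on a new one: first shield the detector from room light by taking the dark slide (red grip) out of the slide stand and lowering it, not dropping it, fully home into the slot on the reader's top, with the lid still shut. Then lift the lid by its grab bar to its balance point, the angle at which it would fall neither shut nor back, without letting it fall either way, and finish still gripping the bar and holding the lid motionless there: do not let go. Leave the two filter slides in the stand and everything else on the bench where it is.

Things in the scene. Friction and masses are not known exactly. Their poses are not given: they have to be found in the camera images.
- reader: White plate reader, fixed, 300 mm deep (x -130 front to +170) and 300 wide (y), flat top at z 120 mm, grey hump 30 mm higher at the rear (x over 45). Origin on the bench; +x to the rear (away from the robot, yaw within 0.3), +y left, z up. Right part of the top: the lid; left part: bare deck with the slide slot. A round detector can sticks out 20 mm from the left side (axis z 75, radius 34).
- slot_mouth (a point): Centre of the slide slot's mouth, level with the deck (reader frame -40, +100, 120 mm), in a thin blue frame. The slot goes straight down 52 mm; 56 mm long along the reader's x, 7 mm wide along its y, bevelled to 11 mm over the top 5 mm. The shut lid's side is 56 mm to the right of the slot's centre and 26 mm above the deck (40 mm at its hood, 70 mm away).
- dark_slide: Black blade 50 mm wide (its x), 4 thick (its y), 40 long below the grip (last 6 mm thinned to 2 and narrowed to 46), under a RED block grip 46 x 16, 40 tall, black bar on top. 80 g. Origin: centre of the grip's underside (shoulder); z up. Starts upright in one of the stand's places, shoulder on its top. Fully home: shoulder on the deck, origin at slot_mouth. Same either way round.
- stand: Aluminium slide stand, a fixed block 200 mm long (its x), 44 mm wide at the foot and 38 mm at the top (its y), 55 mm high, origin on the bench under its centre. Three slots like the reader's lie in one row along its x, at -62, 0 and +62 mm, and hold the dark slide and two filter slides in any order.
- lid (a joint): Lid angle, rad: 0 shut, grows as it opens rearward, stop at 1.95. Grey, dark blue hood on top, 140 mm long, 178 wide, 0.5 kg (+-20 %). Hinge almost frictionless, no spring or stay: let go, it falls shut below its balance point, back above it. Balance point, weight right over the hinge: 1.40 rad (10 degrees short of upright; the bar is then 25 mm in front of the hinge axis and 193 mm above it).
- grab_bar: Grab bar across the lid's front: a round green sleeve, 12 mm diameter, 96 mm long, parallel to the reader's y, turning freely on a rod between two 10 mm arms at 55 mm either side; origin at its middle. Shut: reader frame -182, -45, 132 mm; it overhangs the front face, 39 mm free between bar and lid, open below. 194 mm before and 8 mm above the hinge axis in the lid's plane; swings with the lid.
- lid_hinge (a point): Middle of the lid's hinge axis, which lies along the reader's y: reader frame x +12, y -45, z 124 mm. Fixed.
- filter_blue: Filter slide, same shape as the dark slide but with a BLUE grip and a clear blue blade, in the stand. Leave it there (10 mm at most).
- filter_yellow: Filter slide, same shape but with a YELLOW grip and a clear yellow blade, in the stand. Leave it there (10 mm at most).
- gas_stay: The new gas stay, a dark rod 170 mm long and 16 mm thick lying on the bench before the reader; origin under its cylinder. Bystander.
- control_vial: Small vial 30 mm in diameter, 55 mm tall, orange cap; origin under its centre. Bystander.
- reagent_bottle: White bottle 64 mm in diameter, 150 mm tall; origin under its centre. Bystander.
- tip_box: Blue box of pipette tips, 85 x 122 mm, 80 mm tall, clear top; origin under its centre. Bystander.
- wipes_tub: Blue tub 80 mm in diameter, 120 mm tall; origin under its centre. Bystander.
- pump_bottle: Pump bottle 68 mm in diameter, 187 mm tall, blue spout; origin under its centre. Bystander.

How it is judged:
On the way, in this order (a step that is already met when the one before it is completed fails the run):
1. the dark slide is fully home in the reader's slot, the lid still shut (horizontal distance between dark_slide and slot_mouth below 0.006 m and z of dark_slide in the frame of reader below 0.123 m and angle between dark_slide's own z axis and vertical below 0.08 rad and angle between the x axis of dark_slide and the x axis of reader, either way round below 0.12 rad and value of joint lid below 0.05 rad), for 0.2 s.
2. the lid is held by its bar at its balance point (value of joint lid between 1.3 and 1.5 rad and contact force between the fingers and grab_bar above 1 N), for 0.2 s.
At the end, for the whole second after the job is handed in: Lid at its balance point (1.40 rad +-0.10), still (under 0.1 rad/s), fingers pressing on its grab bar with over 1 N; dark slide fully home in the reader's slot (shoulder within 3 mm of the deck, upright, in line); filter slides within 10 mm and other things within 30 mm of where they started (all of step 2 and horizontal distance between dark_slide and slot_mouth below 0.006 m and z of dark_slide in the frame of reader below 0.123 m and angle between dark_slide's own z axis and vertical below 0.08 rad and angle between the x axis of dark_slide and the x axis of reader, either way round below 0.12 rad and velocity of joint lid between -0.1 and 0.1 rad/s and distance of each of filter_blue, filter_yellow from where it was at the start of the episode below 0.01 m and distance of each of gas_stay, control_vial, reagent_bottle, tip_box, wipes_tub, pump_bottle from where it was at the start of the episode below 0.03 m); the arm keeps its last pose, push and grip.
It fails at once if the lid is opened (over 0.12 rad) while the dark slide is not home (value of joint lid above 0.12 rad and not (horizontal distance between dark_slide and slot_mouth below 0.006 m and z of dark_slide in the frame of reader below 0.123 m and angle between dark_slide's own z axis and vertical below 0.08 rad and angle between the x axis of dark_slide and the x axis of reader, either way round below 0.12 rad)).
It fails at once if the lid swings over to the rear (past 1.65 rad) (value of joint lid above 1.65 rad).
It fails at once if the lid falls or is flung (faster than 2.5 rad/s) (velocity of joint lid below -2.5 rad/s or velocity of joint lid above 2.5 rad/s).
It fails at once if the dark slide is dropped into the slot (faster than 0.5 m/s there) (horizontal distance between dark_slide and slot_mouth below 0.02 m and z of dark_slide in the frame of reader below 0.165 m and linear speed of dark_slide above 0.5 m/s).
It fails at once if a filter slide is moved more than 10 mm, or another bystander more than 30 mm (distance of any of filter_blue, filter_yellow from where it was at the start of the episode above 0.01 m or distance of any of gas_stay, control_vial, reagent_bottle, tip_box, wipes_tub, pump_bottle from where it was at the start of the episode above 0.03 m).
It also fails if it takes over 54 s, if anything falls off the work surface, if the arm or the gripper's body presses on something with over 40 N, if the wrist force passes 120 N, or if a joint passes its speed limit or range.

## Working session

There is one attempt and no reset: what is moved stays moved. The work goes in short steps, Python scripts to look and compute and a tool call to move; the robot and the scene stay as the last step left them, time stands still between calls to the robot, and variables do not carry over. Pictures are saved under pics/ and viewed, and the job is handed in when it is done.

Besides the shell and the picture viewer there is one more tool, called by a JSON object that holds its "api" and its "payload", one argument or row to a line. jog_arm: Moves the arm, as the interface text tells. Its arguments: {"type":"object","properties":{"commands":{"type":"array","items":{"type":"array","items":{"type":"number"}}},"newtons":{"type":"number"}},"required":["commands"]}

```bash
mkdir -p pics; python3 - <<'E'
from station import ctrl
import cv2,numpy as np
s=ctrl.state();print(s)
for n in ["scene","side","wrist"]:
    d=ctrl.get_image(n)
    cv2.imwrite(f"pics/{n}0.png",d["color"][:,:,::-1])
    print(n,{k:np.round(v,4).tolist() for k,v in d.items() if k!="color"})
E
```

```text
{'time_s': 0.0, 'qpos': array([-1.29622684e+00,  3.26974538e-01, -1.93605743e-01,  1.05201180e+00,
       -2.72874633e-05,  1.43659731e+00]), 'dq': array([-0.00165943,  0.00135033, -0.00109034, -0.00091803, -0.0010793 ,
       -0.00175108]), 'effort': array([-1.91712993e-04, -4.43395936e+01,  2.62442869e+01,  1.54956803e-02,
       -2.48172519e-04,  2.42556899e-05]), 'position': array([ 0.21845806, -0.50411885,  0.24147684]), 'tcp_rot': array([-2.62511020e+00,  1.72369598e+00,  2.15685574e-03]), 'force': array([ 0.29978356, -0.29689471, -0.69176904]), 'ft_torque': array([ 0.00386007,  0.02859941, -0.04339589]), 'opening': 0.0848495015521386}
scene {'fx': 510.7619, 'fy': 510.7619, 'cx': 320.2638, 'cy': 230.2725, 'D': [0.0318, 0.0, 0.0, 0.0, 0.0], 'T': [[0.3787, -0.6064, 0.6992, 1.3861], [0.9255, 0.2454, -0.2885, -0.3024], [0.0033, 0.7564, 0.6541, 0.8541], [0.0, 0.0, 0.0, 1.0]]}
side {'fx': 614.3738, 'fy': 614.3738, 'cx': 318.9622, 'cy': 241.5722, 'D': [-0.0526, 0.0, 0.0, 0.0, 0.0], 'T': [[0.847, 0.2895, -0.4458, -0.0863], [-0.5314, 0.4765, -0.7003, -0.9832], [0.0096, 0.8301, 0.5575, 0.9086], [0.0, 0.0, 0.0, 1.0]]}
wrist {'fx': 380.7369, 'fy': 380.7369, 'cx': 324.8332, 'cy': 241.0624, 'D': [-0.0753, 0.0, 0.0, 0.0, 0.0], 'mount': [[1.0, -0.0003, -0.0003, 0.0006], [-0.0004, -0.9485, -0.3167, -0.0806], [-0.0002, 0.3167, -0.9485, -0.1312], [0.0, 0.0, 0.0, 1.0]]}
```

View pics/scene0.png

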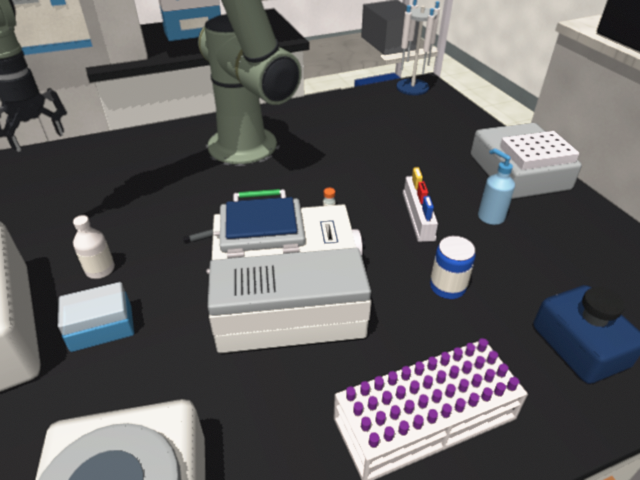

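View pics/side0.png

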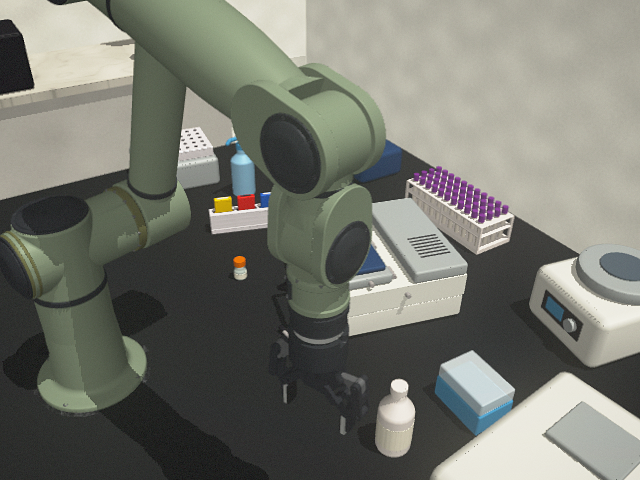

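View pics/wrist0.png

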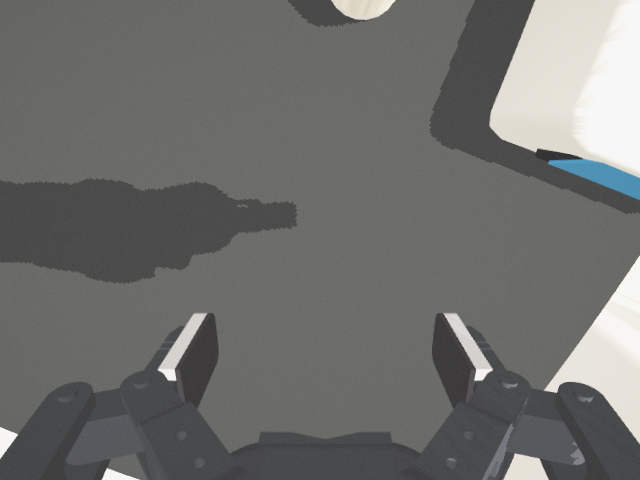

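Scene view: reader centre with its slot near (328,232), green bar (258,195), and the stand at (420,205) with yellow, red, blue in order, red in the middle. Side view: the arm hides the reader partly, and the stand shows at (240,215).

```bash
cat > h.py <<'E'
import numpy as np,cv2
from scipy.spatial.transform import Rotation as R
from station import ctrl
def grab(n):
    s=ctrl.state(); d=ctrl.get_image(n)
    if n=="wrist":
        T=np.eye(4);T[:3,:3]=R.from_rotvec(s["tcp_rot"]).as_matrix();T[:3,3]=s["position"]
        d["T"]=T@np.array(d["mount"])
    d["K"]=np.array([[d["fx"],0,d["cx"]],[0,d["fy"],d["cy"]],[0,0,1]]);d["T"]=np.array(d["T"]);d["D"]=np.array(d["D"],float)
    return d
def rays(d,px):
    p=cv2.undistortPoints(np.array(px,float).reshape(-1,1,2),d["K"],d["D"])[:,0]
    v=np.c_[p[:,0],-p[:,1],-np.ones(len(p))]@d["T"][:3,:3].T
    return d["T"][:3,3],v
def plane(d,px,z):
    o,v=rays(d,px); return o+v*((z-o[2])/v[:,2])[:,None]
def proj(d,P):
    P=np.atleast_2d(P);T=np.linalg.inv(d["T"]);c=P@T[:3,:3].T+T[:3,3]
    c=c*[1,-1,-1]
    return cv2.projectPoints(c,np.zeros(3),np.zeros(3),d["K"],d["D"])[0][:,0]
def mask(im,name):
    h=cv2.cvtColor(im,cv2.COLOR_RGB2HSV);H,S,V=h[...,0],h[...,1],h[...,2]
    r={"red":(H<6)|(H>172),"yellow":(H>20)&(H<32),"blue":(H>108)&(H<122),"green":(H>50)&(H<75),"orange":(H>6)&(H<16)}[name]
    return (r&(S>150)&(V>60)).astype(np.uint8)
def blobs(m,mn=15):
    n,l,st,c=cv2.connectedComponentsWithStats(m)
    return [(st[i].tolist(),np.round(c[i],1).tolist()) for i in range(1,n) if st[i,4]>=mn]
E
python3 - <<'E'
from h import *
for n in ["scene","side"]:
    d=grab(n)
    for c in ["red","yellow","blue","green","orange"]: print(n,c,blobs(mask(d["color"],c)))
    im=d["color"][:,:,::-1]
    if n=="scene":
        cv2.imwrite("pics/sc_a.png",cv2.resize(im[180:360,190:390],None,fx=4,fy=4)[:600]); 
        cv2.imwrite("pics/sc_b.png",cv2.resize(im[155:255,380:480],None,fx=6,fy=6))
        cv2.imwrite("pics/sc_c.png",cv2.resize(im[180:280,190:390],None,fx=4,fy=4))
    else: cv2.imwrite("pics/si_b.png",cv2.resize(im[185:245,195:285],None,fx=8,fy=8))
E
```

```text
scene red [([418, 181, 10, 23, 136], [422.0, 190.6])]
scene yellow [([412, 167, 11, 22, 95], [416.2, 177.3])]
scene blue [([355, 74, 44, 12, 222], [375.8, 79.3]), ([413, 88, 10, 6, 17], [417.0, 91.5]), ([423, 198, 11, 22, 121], [427.4, 209.2]), ([239, 225, 8, 6, 16], [242.4, 227.6]), ([436, 247, 39, 25, 420], [453.0, 262.6]), ([430, 282, 36, 17, 182], [445.9, 293.0]), ([579, 286, 9, 6, 28], [583.2, 288.4]), ([563, 291, 12, 5, 21], [568.6, 292.5]), ([544, 295, 26, 31, 194], [558.2, 307.8]), ([546, 309, 7, 6, 16], [548.8, 311.9]), ([545, 316, 14, 15, 58], [552.3, 321.7]), ([565, 317, 75, 59, 884], [611.1, 344.2]), ([557, 329, 8, 7, 22], [560.6, 332.3]), ([566, 339, 11, 12, 47], [571.1, 345.0]), ([575, 351, 15, 23, 78], [582.4, 360.9]), ([589, 355, 8, 7, 19], [592.5, 357.7]), ([579, 369, 23, 13, 70], [591.1, 376.2])]
scene green [([241, 193, 37, 4, 49], [259.8, 194.5])]
scene orange [([323, 187, 13, 11, 106], [329.0, 192.1])]
side red [([237, 194, 18, 16, 236], [245.8, 201.8])]
side yellow [([214, 196, 19, 17, 239], [222.7, 204.7])]
side blue [([260, 193, 10, 15, 95], [263.9, 200.1])]
side green []
side orange [([233, 256, 13, 12, 128], [239.2, 261.3])]
```

View pics/sc_a.png

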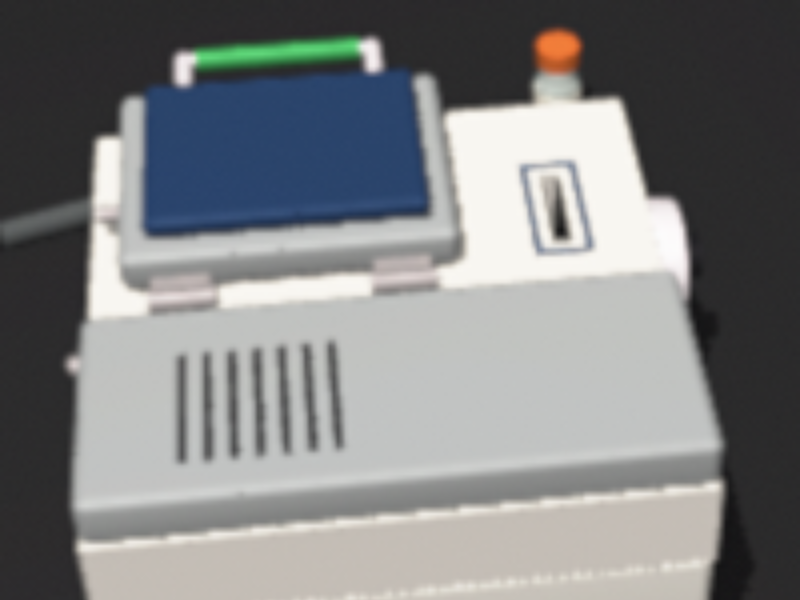

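View pics/sc_b.png

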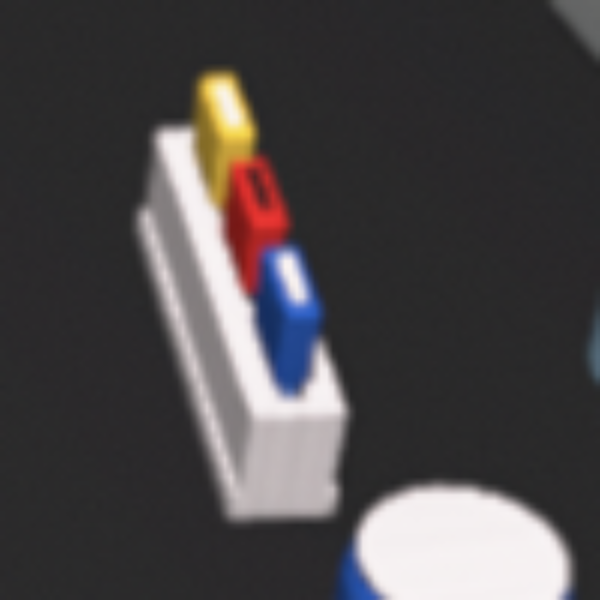

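View pics/si_b.png

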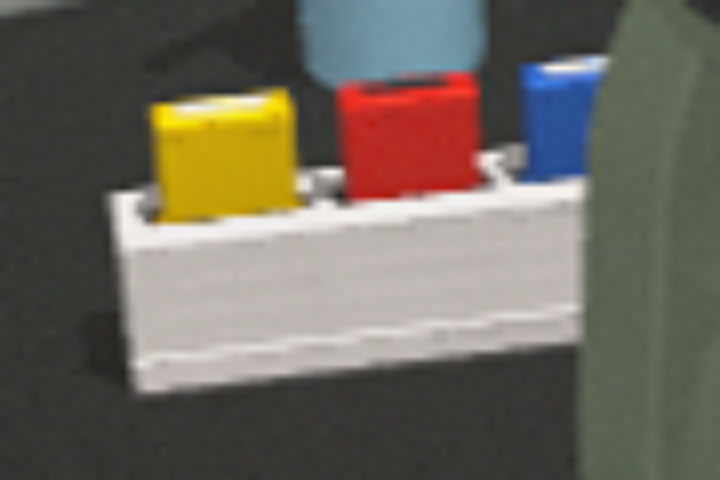

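```bash
python3 - <<'E'
from h import *
d=grab("scene")
A=lambda p:[(np.array(q)+.5)/4-.5+[190,180] for q in p]
B=lambda p:[(np.array(q)+.5)/6-.5+[380,155] for q in p]
f=plane(d,A([(521,167),(575,161),(592,247),(538,253)]),.12);print("slot frame",f.round(4),f.mean(0))
yaw=lambda a,b:np.arctan2(*(b-a)[[1,0]])
print("yaw x:",yaw(f[3],f[0])-np.pi,yaw(f[2],f[1]), "yaw y",yaw(f[0],f[1])-np.pi/2)
g=plane(d,A([(183,62),(373,48)]),.132);print("bar ends",g,yaw(g[0],g[1])-np.pi/2,g.mean(0))
h=plane(d,A([(82,325),(672,272)]),.15);print("hump front",h,yaw(h[0],h[1])-np.pi/2)
h=plane(d,A([(96,136),(620,98)]),.12);print("top front",h,yaw(h[0],h[1])-np.pi/2, np.linalg.norm(h[1]-h[0]))
t=plane(d,B([(155,130),(250,412),(345,408)]),.055);print("stand",t,yaw(t[0],t[1]),yaw(t[1],t[2]),np.linalg.norm(t[0]-t[1]),np.linalg.norm(t[1]-t[2]))
r=plane(d,B([(228,102),(260,187),(292,278)]),.095);print("grips",r,yaw(r[0],r[2]))
v=plane(d,A([(558,50)]),.055);print("vial",v)
E
```

```text
slot frame [[0.5728 0.0321 0.12  ]
 [0.5793 0.0623 0.12  ]
 [0.649  0.0421 0.12  ]
 [0.6426 0.0134 0.12  ]] [0.61092692 0.03746339 0.12      ]
yaw x: -0.26178319698459074 2.85964492405769 yaw y -0.21292001763749058
bar ends [[ 0.42303094 -0.12064499  0.132     ]
 [ 0.4515878  -0.01299959  0.132     ]] -0.25931334711842746 [ 0.43730937 -0.06682229  0.132     ]
hump front [[ 0.63732212 -0.22742397  0.15      ]
 [ 0.71165649  0.05798993  0.15      ]] -0.25478398209065145
top front [[ 0.45661287 -0.18181516  0.12      ]
 [ 0.53630813  0.10946571  0.12      ]] -0.2670667886913509 0.3019865601349815
stand [[0.41071608 0.35023501 0.055     ]
 [0.59980957 0.28736835 0.055     ]
 [0.61205325 0.32431739 0.055     ]] -0.3209674224071931 1.2508166977892126 0.19927007569700805 0.03892479939720143
grips [[0.4528273  0.35757493 0.095     ]
 [0.51282656 0.33779008 0.095     ]
 [0.57216464 0.3172441  0.095     ]] -0.32590559209018305
vial [[0.39931496 0.12934398 0.055     ]]
```

```bash
cat >> h.py <<'E'
def go(x,y,z,alpha):
    "numbers to reach TCP x,y,z with tool-x at world angle alpha, tool down"
    s=ctrl.state();M=R.from_rotvec(s["tcp_rot"]).as_matrix()
    dd=M.T@(np.array([x,y,z])-s["position"])*1000
    a=np.arctan2(M[1,0],M[0,0]);t=(alpha-a+np.pi)%(2*np.pi)-np.pi
    print("t",round(s["time_s"],2),"pos",s["position"].round(4),"a",round(a,4),"tilt",np.round(M[:,2],4),"open",round(s["opening"],4),"F",s["force"].round(2))
    print("move",dd.round(1),"turn",round(-np.degrees(t),1))
E
python3 - <<'E'
from h import *
go(.512,.337,.25,1.248)
d=grab("scene");print(plane(d,[(494,215),(453,285)],0))
E
```

```text
t 0.3 pos [ 0.2186 -0.5045  0.242 ] a -1.162 tilt [-1.e-04  5.e-04 -1.e+00] open 0.0853 F [-0.    0.42  0.91]
move [-655.6 -603.8   -7.6] turn -138.1
[[0.58825062 0.52324848 0.        ]
 [0.76219838 0.2818641  0.        ]]
```

{"api": "jog_arm", "payload": {
  "commands": [
    [-656, -604, -8, -138, 85],
    [-656, -604, -8, -138, 85],
    [-656, -604, -8, -138, 85],
    [-656, -604, -8, -138, 85],
    [-656, -604, -8, -138, 85],
    [-656, -604, -8, -138, 85],
    [-656, -604, -8, -138, 85],
    [-656, -604, -8, -138, 85],
    [-656, -604, -8, -138, 85],
    [-656, -604, -8, -138, 85]
  ]
}}

```text
time_s: 1.6
position: [0.4249, 0.0876, 0.2483]
tcp_rot: [2.94, 1.106, 0.002]
force: [1.0, -1.3, 0.6]
opening: 0.0852
```

```bash
python3 - <<'E'
from h import *
go(.512,.337,.25,1.248)
E
```

```text
t 1.6 pos [0.4249 0.0876 0.2483] a 0.7194 tilt [ 1.4e-03 -2.0e-04 -1.0e+00] open 0.0852 F [ 0.98 -1.28  0.58]
move [ 229.9 -130.2   -1.6] turn -30.3
```

{"api": "jog_arm", "payload": {
  "commands": [
    [230, -130, -2, -30.3, 85],
    [230, -130, -2, -30.3, 85],
    [230, -130, -2, -30.3, 85],
    [230, -130, -2, -30.3, 85],
    [230, -130, -2, -30.3, 85],
    [230, -130, -2, -30.3, 85],
    [230, -130, -2, -30.3, 85]
  ]
}}

```text
time_s: 2.48
position: [0.5129, 0.3327, 0.2499]
tcp_rot: [2.556, 1.826, -0.001]
force: [-0.2, 0.6, -0.4]
opening: 0.0851
```

```bash
python3 - <<'E'
from h import *
go(.512,.337,.25,1.248)
d=grab("wrist")
cv2.imwrite("pics/w1.png",d["color"][:,:,::-1])
np.savez("w1.npz",**{k:d[k] for k in["T","K","D","color"]})
for c in ["red","yellow","blue"]: print(c,blobs(mask(d["color"],c),100))
d=grab("side");cv2.imwrite("pics/s1.png",d["color"][:,:,::-1])
E
```

```text
t 2.48 pos [0.5129 0.3327 0.2499] a 1.2405 tilt [-6.e-04 -8.e-04 -1.e+00] open 0.0851 F [-0.19  0.62 -0.43]
move [ 3.7 -2.2 -0.1] turn -0.4
red [([319, 189, 19, 65, 920], [328.0, 219.9])]
yellow [([317, 114, 21, 63, 811], [327.4, 144.2]), ([51, 148, 28, 30, 649], [64.4, 162.3])]
blue [([320, 257, 18, 17, 195], [328.1, 265.8]), ([308, 378, 64, 24, 409], [339.3, 386.7]), ([317, 430, 40, 9, 138], [335.5, 433.5])]
```

View pics/w1.png

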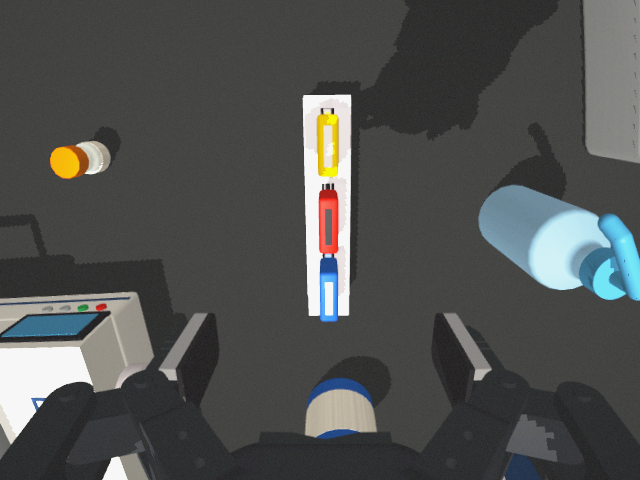

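View pics/s1.png

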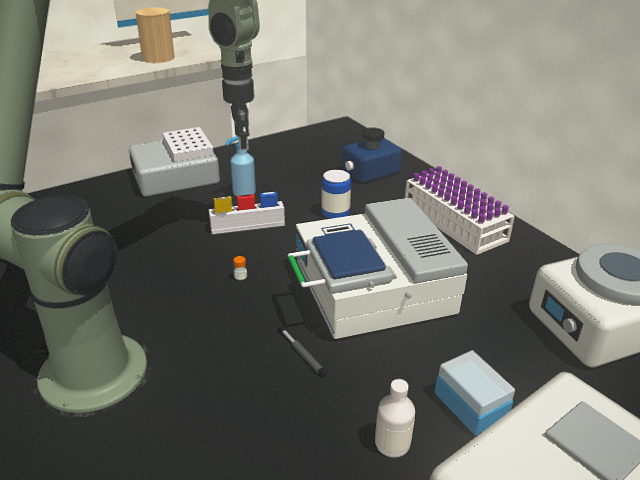

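```bash
python3 - <<'E'
from h import *
w=dict(np.load("w1.npz"))
im=w["color"][:,:,::-1]
cv2.imwrite("pics/w1z.png",cv2.resize(im[85:330,280:380],None,fx=2.4*1,fy=2.4,interpolation=cv2.INTER_CUBIC))
d=grab("side");im2=d["color"][:,:,::-1]
cv2.imwrite("pics/s1z.png",cv2.resize(im2[185:345,280:480],None,fx=3.75,fy=3.75,interpolation=cv2.INTER_CUBIC))
cv2.imwrite("pics/s1y.png",cv2.resize(im2[185:245,195:295],None,fx=8,fy=8,interpolation=cv2.INTER_CUBIC))
# red top: bright red
m=mask(w["color"],"red");h=cv2.cvtColor(w["color"],cv2.COLOR_RGB2HSV)
c=max(cv2.findContours(m,0,1)[0],key=cv2.contourArea);print(cv2.minAreaRect(c))
for n in ["red","yellow"]:
    c=max(cv2.findContours(mask(w["color"],n)[:,280:380].copy(),0,1)[0],key=cv2.contourArea);print(n,cv2.minAreaRect(c))
s=plane(w,[(304,96),(351,95),(349.5,316),(309,316)],.055)
print("stand corners",s.round(4),s.mean(0).round(4))
for a,b in [(0,3),(1,2)]: print(np.arctan2(*(s[b]-s[a])[[1,0]]),np.linalg.norm(s[b]-s[a]))
E
```

```text
((328.0, 221.0), (64.0, 18.0), 90.0)
red ((48.0, 221.0), (64.0, 18.0), 90.0)
yellow ((47.0, 145.0), (62.0, 20.0), 90.0)
stand corners [[0.4155 0.3469 0.055 ]
 [0.4271 0.3832 0.055 ]
 [0.6182 0.3206 0.055 ]
 [0.6055 0.2835 0.055 ]] [0.5166 0.3335 0.055 ]
-0.322306071908953 0.2002571585990607
-0.31631419692259793 0.2010322490439837
```

View pics/w1z.png

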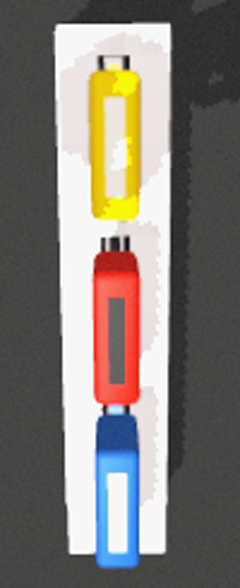

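View pics/s1z.png

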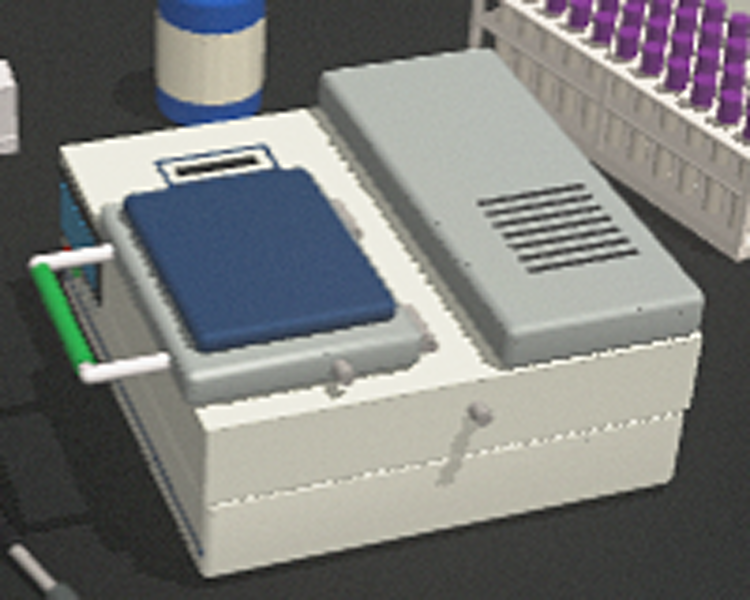

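View pics/s1y.png

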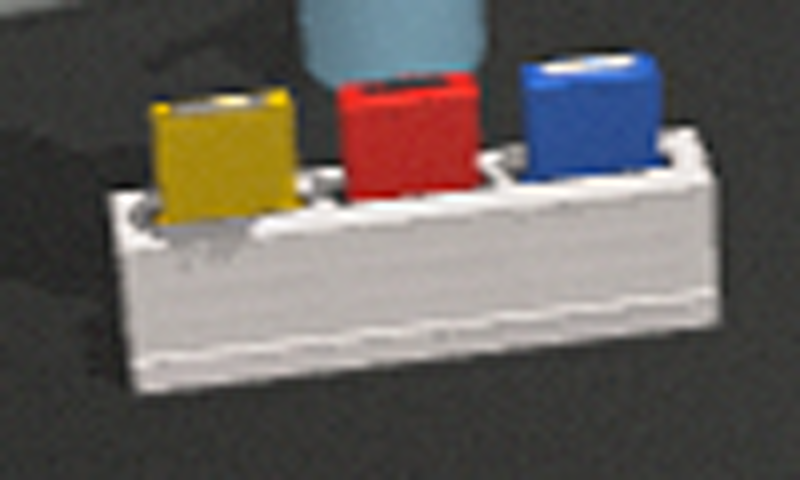

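```bash
python3 - <<'E'
from h import *
go(.512,.337,.25,1.248)
w=grab("wrist");np.savez("w2.npz",**{k:w[k] for k in["T","K","D","color"]})
im=w["color"][:,:,::-1]
cv2.imwrite("pics/w2z.png",cv2.resize(im[85:335,260:400],None,fx=2.4,fy=2.4,interpolation=cv2.INTER_CUBIC))
d=grab("side")
S=lambda p:[(np.array(q)+.5)/8-.5+[195,185] for q in p]
s=plane(d,S([(108,192),(120,245),(714,182),(690,130)]),.055)
print("side stand",s.round(4),s.mean(0).round(4))
r=plane(d,S([(222,100),(405,84),(592,64)]),.095);print(r.round(4))
Z=lambda p:[(np.array(q)+.5)/3.75-.5+[280,185] for q in p]
f=plane(d,Z([(156,159),(266,145),(277,170),(170,186)]),.12);print("slot",f[:2].round(4))
f=plane(d,Z([(217,167)]),.12);print("slotc",f)
b=plane(d,Z([(39,265),(87,372)]),.132);print("bar",b,b.mean(0),np.arctan2(*(b[0]-b[1])[[1,0]])-np.pi/2)
E
```

```text
t 2.62 pos [0.5132 0.3328 0.2504] a 1.24 tilt [ 2.e-04 -1.e-04 -1.e+00] open 0.0848 F [-1.37  0.   -0.66]
move [ 3.6 -2.5  0.4] turn -0.5
side stand [[0.4249 0.3805 0.055 ]
 [0.4144 0.3467 0.055 ]
 [0.6033 0.28   0.055 ]
 [0.6134 0.3149 0.055 ]] [0.514  0.3305 0.055 ]
[[0.4573 0.3521 0.095 ]
 [0.5141 0.3302 0.095 ]
 [0.574  0.3098 0.095 ]]
slot [[0.5819 0.0573 0.12  ]
 [0.6513 0.0348 0.12  ]]
slotc [[0.60991139 0.02930959 0.12      ]]
bar [[ 0.45168109 -0.02045554  0.132     ]
 [ 0.42341217 -0.12247029  0.132     ]] [ 0.43754663 -0.07146292  0.132     ] -0.270323324493962
```

View pics/w2z.png

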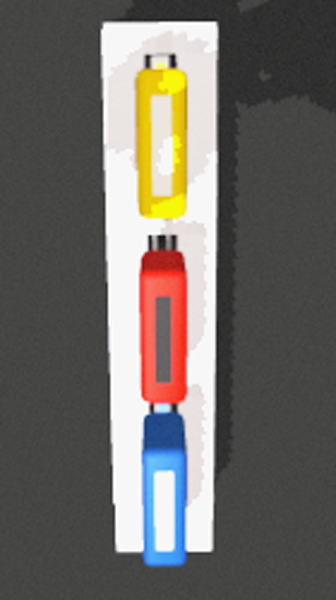

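```bash
python3 - <<'E'
from h import *
go(.516,.3338,.15,1.249)
E
```

```text
t 2.73 pos [0.5134 0.3332 0.2504] a 1.2404 tilt [ 4.e-04  1.e-04 -1.e+00] open 0.0849 F [-0.38 -0.35 -0.14]
move [  1.4   2.3 100.4] turn -0.5
```

{"api": "jog_arm", "payload": {
  "commands": [
    [1.4, 2.3, 50, -0.5, 85],
    [1.4, 2.3, 100, -0.5, 85],
    [1.4, 2.3, 100, -0.5, 85],
    [1.4, 2.3, 100, -0.5, 85]
  ]
}}

```text
time_s: 3.22
position: [0.5168, 0.335, 0.1517]
tcp_rot: [2.547, 1.838, 0.003]
force: [0.4, 0.8, 0.5]
opening: 0.085
```

```bash
python3 - <<'E'
from h import *
go(.516,.3338,.15,1.249)
w=grab("wrist");np.savez("w3.npz",**{k:w[k] for k in["T","K","D","color"]})
cv2.imwrite("pics/w3.png",w["color"][:,:,::-1])
m=mask(w["color"],"red");print(blobs(m,100))
print("expect TCP px",proj(w,ctrl.state()["position"]))
E
```

```text
t 3.23 pos [0.5168 0.335  0.1517] a 1.2502 tilt [ 1.7e-03  9.0e-04 -1.0e+00] open 0.085 F [0.42 0.78 0.54]
move [-1.4 -0.4  1.7] turn 0.1
[([309, 214, 29, 95, 2053], [322.8, 259.0]), ([20, 356, 15, 10, 103], [26.6, 360.1])]
expect TCP px [[328.57745471 333.18607977]]
```

View pics/w3.png

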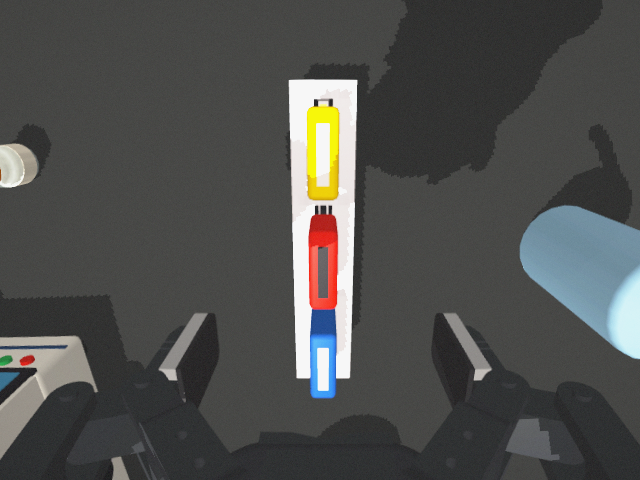

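Wrist view: the red grip's top bar is at (323,272), centred between the pads within about 1 mm; the pads straddle u≈325.

```bash
python3 - <<'E'
from h import *
w=dict(np.load("w3.npz"))
p=plane(w,[(323,272),(323,229),(323,145),(323,308),(323,247)],.095);print(p.round(4))
s=plane(w,[(290,80),(357,80),(350,378),(297,378)],.055);print(s.round(4),s.mean(0))
E
python3 - <<'E'
from h import *
go(.5145,.3345,.072,1.249)
E
```

```text
[[0.515  0.3337 0.095 ]
 [0.4922 0.3412 0.095 ]
 [0.4522 0.3546 0.095 ]
 [0.5355 0.3268 0.095 ]
 [0.5015 0.3381 0.095 ]]
[[0.4151 0.3473 0.055 ]
 [0.4269 0.3829 0.055 ]
 [0.6166 0.3203 0.055 ]
 [0.6045 0.2838 0.055 ]] [0.5157431  0.33356896 0.055     ]
t 3.27 pos [0.5174 0.3354 0.1524] a 1.2504 tilt [ 0.0033  0.0017 -1.    ] open 0.0851 F [-0.06  0.2   0.93]
move [-2.  -2.7 80.4] turn 0.1
```

{"api": "jog_arm", "payload": {
  "commands": [
    [-1.4, -1.5, 30, 0.1, 85],
    [-1.4, -1.5, 60, 0.1, 70],
    [-1.4, -1.5, 79, 0.1, 55],
    [-1.4, -1.5, 79, 0.1, 45],
    [-1.4, -1.5, 79, 0.1, 40]
  ],
  "newtons": 40
}}

```text
time_s: 3.9
position: [0.5155, 0.3347, 0.0731]
tcp_rot: [2.548, 1.836, 0.005]
force: [0.2, 0.8, -0.7]
opening: 0.0397
```

```bash
python3 - <<'E'
from h import *
go(.515,.334,.072,1.249)
w=grab("wrist");np.savez("w4.npz",**{k:w[k] for k in["T","K","D","color"]})
cv2.imwrite("pics/w4.png",w["color"][:,:,::-1])
E
```

```text
t 3.9 pos [0.5155 0.3347 0.0731] a 1.2488 tilt [ 0.0031  0.0015 -1.    ] open 0.0397 F [ 0.18  0.82 -0.72]
move [-0.9 -0.3  1.1] turn -0.0
```

View pics/w4.png

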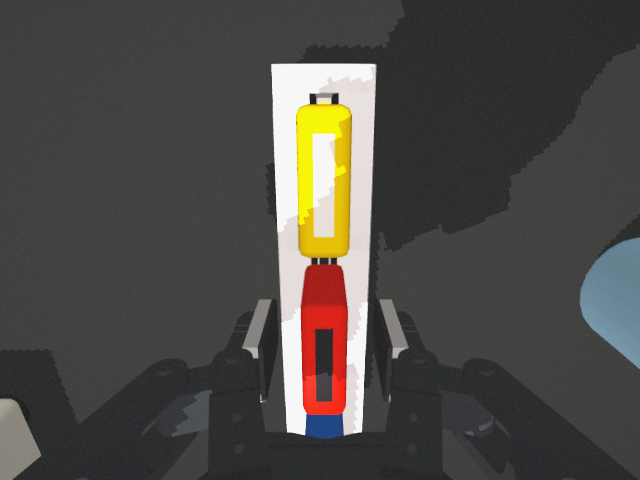

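{"api": "jog_arm", "payload": {
  "commands": [
    [-0.6, 0, 0, 0, 25],
    [-0.6, 0, 0, 0, 10],
    [-0.6, 0, 0, 0, 5],
    [-0.6, 0, 0, 0, 5],
    [-0.6, 0, 0, 0, 5]
  ],
  "newtons": 40
}}

```text
time_s: 4.58
position: [0.5145, 0.3337, 0.072]
tcp_rot: [2.549, 1.836, 0.003]
force: [-0.5, -0.7, 5.6]
opening: 0.0155
```

```bash
python3 - <<'E'
from h import *
s=ctrl.state();print(s["force"],s["ft_torque"])
go(.515,.334,.172,1.249)
E
```

```text
[-0.52308542 -0.6751775   5.55600396] [-0.17051397  0.14808708  0.01868576]
t 4.58 pos [0.5145 0.3337 0.072 ] a 1.2488 tilt [ 1.6e-03  6.0e-04 -1.0e+00] open 0.0155 F [-0.52 -0.68  5.56]
move [   0.6    0.5 -100. ] turn -0.0
```

{"api": "jog_arm", "payload": {
  "commands": [
    [0, 0, -6, 0, 5],
    [0, 0, -14, 0, 5],
    [0, 0, -24, 0, 5],
    [0, 0, -36, 0, 5],
    [0, 0, -52, 0, 5],
    [0, 0, -85, 0, 5],
    [0, 0, -130, 0, 5],
    [0, 0, -165, 0, 5],
    [0, 0, -170, 0, 5]
  ]
}}

```text
time_s: 5.7
position: [0.5154, 0.3341, 0.2449]
tcp_rot: [2.548, 1.836, 0.01]
force: [0.2, 1.0, 0.1]
opening: 0.0158
```

```bash
python3 - <<'E'
from h import *
s=ctrl.state();print(s["force"],s["ft_torque"])
go(.611,.0345,.242,-.2625+np.pi/2)
for n in ["wrist","side","scene"]:
    w=grab(n);cv2.imwrite(f"pics/{n}5.png",w["color"][:,:,::-1])
E
```

```text
[0.1680475  0.96606591 0.06449558] [-0.01458069 -0.02780282 -0.02485202]
t 5.7 pos [0.5154 0.3341 0.2449] a 1.2488 tilt [ 0.0057  0.0027 -1.    ] open 0.0158 F [0.17 0.97 0.06]
move [-254.   185.5    2.6] turn -3.4
```

View pics/wrist5.png

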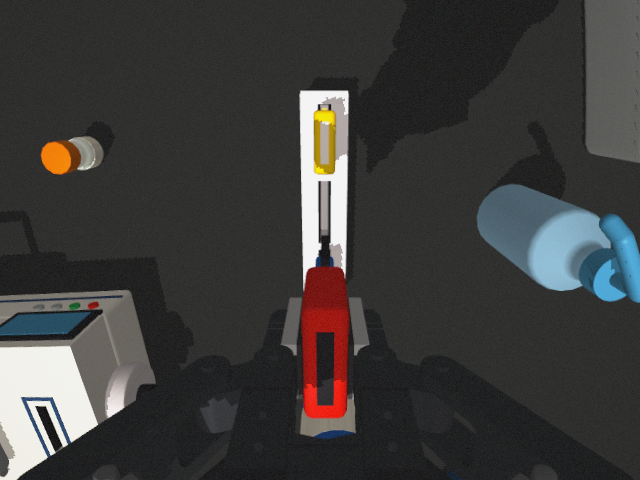

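View pics/side5.png

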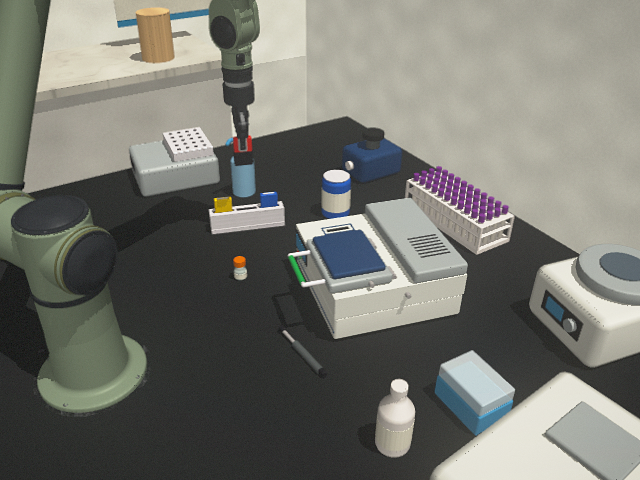

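```bash
python3 - <<'E'
from h import *
go(.5627,.0465,.242,-.263+np.pi/2)
E
```

```text
t 5.85 pos [0.5135 0.3332 0.2404] a 1.2487 tilt [-7.e-04 -4.e-04 -1.e+00] open 0.0157 F [-0.17 -0.44 -1.68]
move [-256.3  137.4   -1.5] turn -3.4
```

{"api": "jog_arm", "payload": {
  "commands": [
    [-50, 27, -1, -1, 5],
    [-100, 54, -1, -2, 5],
    [-150, 81, -1, -3, 5],
    [-200, 108, -1, -3.4, 5],
    [-240, 130, -1, -3.4, 5],
    [-256, 137, -1, -3.4, 5],
    [-256, 137, -1, -3.4, 5],
    [-256, 137, -1, -3.4, 5],
    [-256, 137, -1, -3.4, 5]
  ]
}}

```text
time_s: 6.98
position: [0.5625, 0.0487, 0.2418]
tcp_rot: [-2.491, -1.914, 0.0]
force: [0.0, -0.6, -0.5]
opening: 0.0157
```

```bash
python3 - <<'E'
from h import *
go(.5627,.0465,.242,-.263+np.pi/2)
w=grab("wrist");cv2.imwrite("pics/w6.png",w["color"][:,:,::-1])
np.savez("w6.npz",**{k:w[k] for k in["T","K","D","color"]})
go(.5627,.0465,.242,-.263+np.pi/2)
E
```

```text
t 6.97 pos [0.5625 0.0487 0.2418] a 1.3103 tilt [-3.e-04  3.e-04 -1.e+00] open 0.0157 F [ 0.05 -0.64 -0.49]
move [-2.1  0.8 -0.2] turn 0.1
t 7.03 pos [0.5626 0.0486 0.2418] a 1.3103 tilt [-2.e-04  2.e-04 -1.e+00] open 0.0157 F [ 0.17 -0.3  -0.41]
move [-2.   0.7 -0.2] turn 0.1
```

View pics/w6.png

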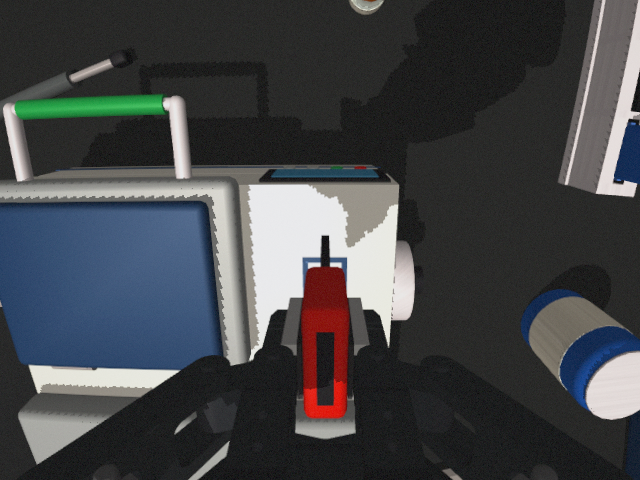

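```bash
python3 - <<'E'
from h import *
w=dict(np.load("w6.npz"))
cv2.imwrite("pics/w6z.png",cv2.resize(w["color"][225:305,275:375,::-1],None,fx=7,fy=7,interpolation=cv2.INTER_CUBIC))
E
```

```text
(no output)
```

View pics/w6z.png

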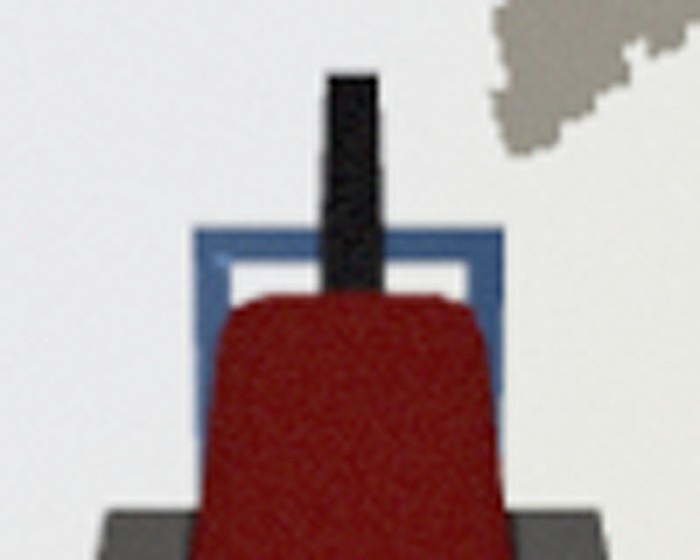

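{"api": "jog_arm", "payload": {
  "commands": [
    [0, 40, 0, 0, 5],
    [0, 70, 0, 0, 5],
    [0, 70, 0, 0, 5],
    [0, 70, 0, 0, 5],
    [0, 70, 0, 0, 5]
  ]
}}

```text
time_s: 7.65
position: [0.6296, 0.0297, 0.242]
tcp_rot: [-2.492, -1.912, 0.001]
force: [0.1, -0.4, -1.1]
opening: 0.0157
```

```bash
python3 - <<'E'
from h import *
go(.611,.0335,.242,-.263+np.pi/2)
w=grab("wrist");cv2.imwrite("pics/w7.png",w["color"][:,:,::-1])
np.savez("w7.npz",**{k:w[k] for k in["T","K","D","color"]})
go(.611,.0335,.242,-.263+np.pi/2)
cv2.imwrite("pics/w7z.png",cv2.resize(w["color"][140:290,270:380,::-1],None,fx=4,fy=4,interpolation=cv2.INTER_CUBIC))
E
```

```text
t 7.65 pos [0.6296 0.0297 0.242 ] a 1.309 tilt [-5.e-04  1.e-04 -1.e+00] open 0.0157 F [ 0.12 -0.36 -1.15]
move [ -1.1 -18.9   0. ] turn 0.1
t 7.7 pos [0.6297 0.0295 0.2421] a 1.3089 tilt [-2.e-04  0.e+00 -1.e+00] open 0.0155 F [-0.43  0.55 -0.35]
move [ -1.  -19.1   0.1] turn 0.1
```

View pics/w7.png

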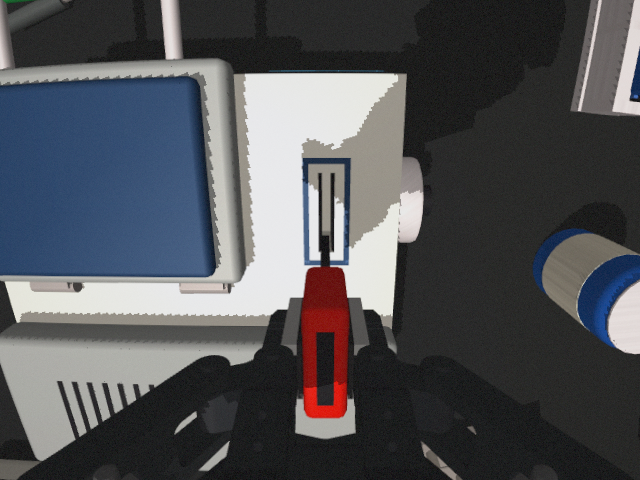

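View pics/w7z.png

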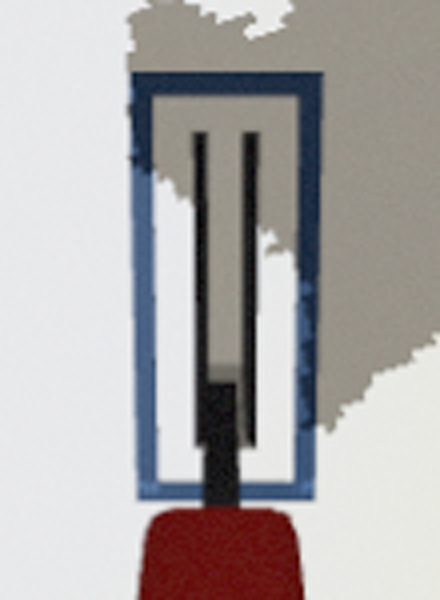

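```bash
python3 - <<'E'
from h import *
w=dict(np.load("w7.npz"))
Q=lambda p:[(np.array(q)+.5)/4-.5+[270,140] for q in p]
for n,c in [("slot",[(193,132),(259,132),(255,447),(194,447)]),("frame",[(131,73),(323,73),(314,500),(137,500)])]:
    p=plane(w,Q(c),.12);print(n,p.round(4).tolist(),"C",p.mean(0).round(4),"sz",np.linalg.norm(p[1]-p[0]),np.linalg.norm(p[3]-p[0]))
    print(" yaw",[np.arctan2(*(p[b]-p[a])[[1,0]]) for a,b in((0,3),(1,2))],np.arctan2(*(p[1]-p[0])[[1,0]])-np.pi/2)
# blade tip far visible end (bottom corners in hand)
go(.6116,.0335,.242,-.263+np.pi/2)
E
```

```text
slot [[0.5846, 0.0359, 0.12], [0.5874, 0.0465, 0.12], [0.6409, 0.0319, 0.12], [0.6382, 0.0214, 0.12]] C [0.6128 0.0339 0.12  ] sz 0.010938501642842357 0.05548553120423668
 yaw [np.float64(-0.26383457451158865), np.float64(-0.26659475327314913)] -0.2612664513143639
frame [[0.5726, 0.0286, 0.12], [0.5808, 0.059, 0.12], [0.6534, 0.0395, 0.12], [0.6452, 0.0089, 0.12]] C [0.613 0.034 0.12 ] sz 0.031481438915115095 0.07525679685818094
 yaw [np.float64(-0.26511677179065246), np.float64(-0.26249322950016163)] -0.2612539762206727
t 7.7 pos [0.6297 0.0295 0.2421] a 1.3089 tilt [-2.e-04  0.e+00 -1.e+00] open 0.0155 F [-0.43  0.55 -0.35]
move [ -0.9 -18.5   0.1] turn 0.1
```

```bash
python3 - <<'E'
from h import *
w=dict(np.load("w7.npz"));s=ctrl.state()
M=R.from_rotvec(s["tcp_rot"]).as_matrix()
p=plane(w,[(325,333),(325,405),(325.5,417),(325.5,308)],s["position"][2]+.023)
print(((p-s["position"])@M*1000).round(1))
p=plane(w,[(325.3,234.5)],s["position"][2]-.017-.04)  # blade tip front lower edge
print(((p-s["position"])@M*1000).round(1))
go(.6129,.0339,.242,-.263+np.pi/2)
E
```

```text
[[ -0.7 -13.9 -23. ]
 [ -0.7  15.8 -23. ]
 [ -0.5  21.3 -23. ]
 [ -0.6 -23.1 -23. ]]
[[ -0.6 -22.6  57. ]]
t 7.7 pos [0.6297 0.0295 0.2421] a 1.3089 tilt [-2.e-04  0.e+00 -1.e+00] open 0.0155 F [-0.43  0.55 -0.35]
move [ -0.1 -17.3   0.1] turn 0.1
```

{"api": "jog_arm", "payload": {
  "commands": [
    [0.5, -17.5, 0, 0.1, 5],
    [0.5, -17.5, 20, 0.1, 5],
    [0.5, -17.5, 40, 0.1, 5],
    [0.5, -17.5, 55, 0.1, 5],
    [0.5, -17.5, 55, 0.1, 5],
    [0.5, -17.5, 55, 0.1, 5]
  ]
}}

```text
time_s: 8.45
position: [0.614, 0.0341, 0.1876]
tcp_rot: [2.494, 1.909, 0.001]
force: [0.1, -0.7, -0.5]
opening: 0.0156
```

```bash
python3 - <<'E'
from h import *
w=grab("wrist");cv2.imwrite("pics/w8.png",w["color"][:,:,::-1])
d=grab("side");cv2.imwrite("pics/s8z.png",cv2.resize(d["color"][160:260,300:420,::-1],None,fx=5,fy=5,interpolation=cv2.INTER_CUBIC))
d=grab("scene");cv2.imwrite("pics/sc8z.png",cv2.resize(d["color"][150:250,280:400,::-1],None,fx=5,fy=5,interpolation=cv2.INTER_CUBIC))
go(.6129,.0339,.242,-.263+np.pi/2)
E
```

```text
t 8.6 pos [0.6142 0.034  0.1878] a 1.3064 tilt [ 1.5e-03 -1.0e-04 -1.0e+00] open 0.0157 F [ 0.09  0.34 -0.33]
move [ -0.4  -1.1 -54.2] turn -0.1
```

View pics/s8z.png

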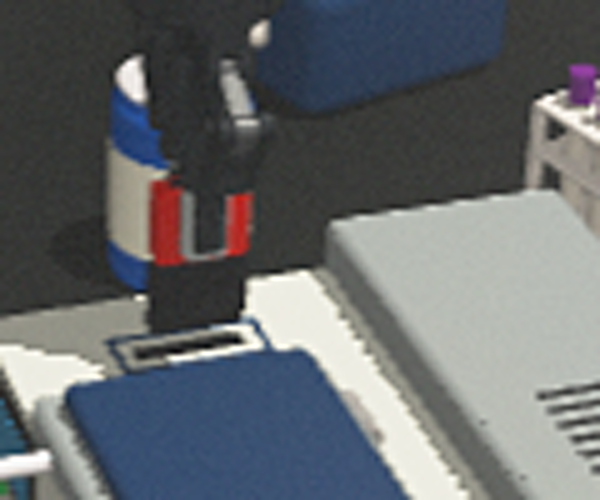

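View pics/sc8z.png

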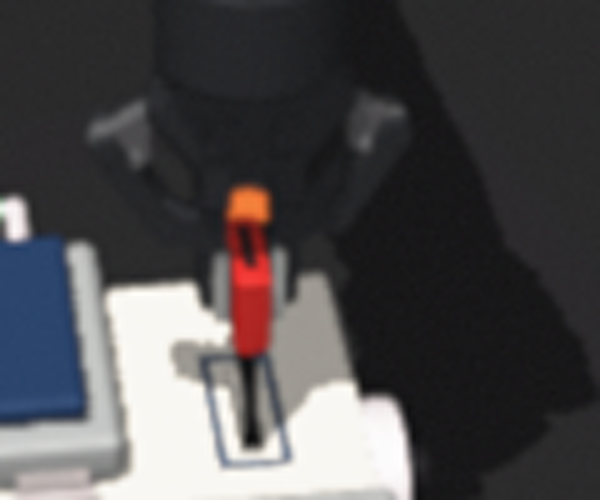

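View pics/w8.png

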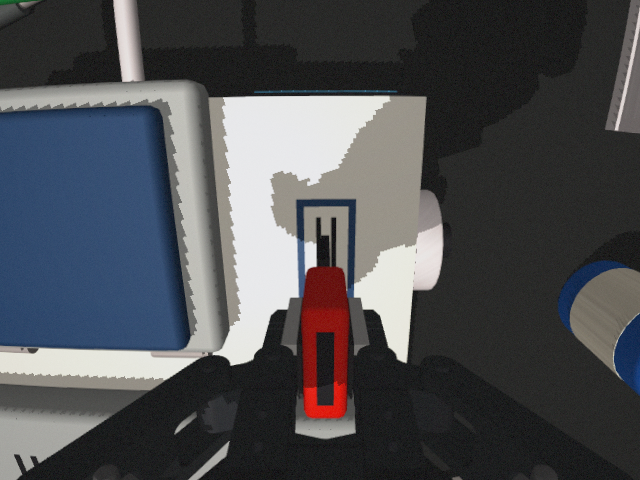

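```bash
python3 - <<'E'
from h import *
w=grab("wrist");np.savez("w9.npz",**{k:w[k] for k in["T","K","D","color"]})
cv2.imwrite("pics/w9z.png",cv2.resize(w["color"][190:320,280:370,::-1],None,fx=4.5,fy=4.5,interpolation=cv2.INTER_CUBIC))
go(.6129,.0339,.242,-.263+np.pi/2)
E
```

```text
t 8.65 pos [0.6141 0.034  0.1876] a 1.3064 tilt [ 1.3e-03 -1.0e-04 -1.0e+00] open 0.0154 F [ 0.39 -0.15 -0.69]
move [ -0.4  -1.1 -54.4] turn -0.1
```

View pics/w9z.png

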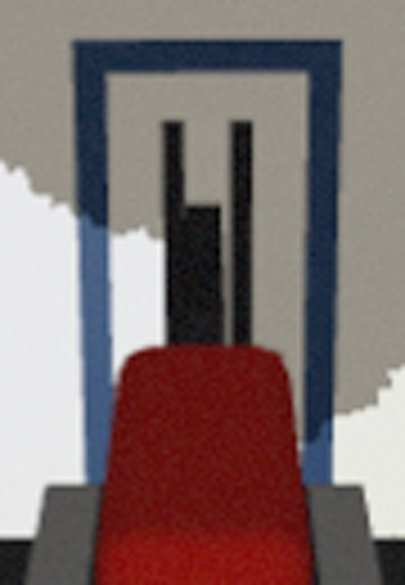

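```bash
python3 - <<'E'
from h import *
w=dict(np.load("w9.npz"));s=ctrl.state()
M=R.from_rotvec(s["tcp_rot"]).as_matrix()
Q=lambda p:[(np.array(q)+.5)/4.5-.5+[280,190] for q in p]
T=lambda p:((p-s["position"])@M*1000).round(1)
print("slot mouth front L,R,c, frame L,R",T(plane(w,Q([(163,121),(252,121),(207.5,121),(72,40),(343,40)]),.12)))
print("tip",T(plane(w,Q([(184,205),(221,205),(202,205)]),s["position"][2]-.057)))
E
```

```text
slot mouth front L,R,c, frame L,R [[ -5.8 -29.1  67.6]
 [  4.8 -29.1  67.6]
 [ -0.5 -29.1  67.6]
 [-16.5 -39.   67.6]
 [ 15.5 -39.   67.6]]
tip [[ -3.2 -21.9  57. ]
 [  1.  -21.9  57. ]
 [ -1.1 -21.9  57. ]]
```

{"api": "jog_arm", "payload": {
  "commands": [
    [0.6, -1.7, 0, 0, 5],
    [0.6, -1.7, 5, 0, 5],
    [0.6, -1.7, 9, 0, 5],
    [0.6, -1.7, 12, 0, 5],
    [0.6, -1.7, 15, 0, 5],
    [0.6, -1.7, 18, 0, 5],
    [0.6, -1.7, 21, 0, 5],
    [0.6, -1.7, 24, 0, 5],
    [0.6, -1.7, 24, 0, 5]
  ]
}}

```text
time_s: 9.78
position: [0.6119, 0.0351, 0.1626]
tcp_rot: [-2.495, -1.909, 0.001]
force: [0.0, -0.3, -0.8]
opening: 0.0155
```

```bash
python3 - <<'E'
from h import *
go(.6129,.0339,.137,-.263+np.pi/2);print(ctrl.state()["ft_torque"])
d=grab("side");cv2.imwrite("pics/s10z.png",cv2.resize(d["color"][160:260,300:420,::-1],None,fx=5,fy=5,interpolation=cv2.INTER_CUBIC))
E
```

```text
t 9.78 pos [0.6119 0.0351 0.1626] a 1.3064 tilt [-5.e-04  0.e+00 -1.e+00] open 0.0155 F [ 0.01 -0.25 -0.8 ]
move [-0.9  1.2 25.6] turn -0.1
[-0.00183076 -0.00483225 -0.03702296]
```

View pics/s10z.png

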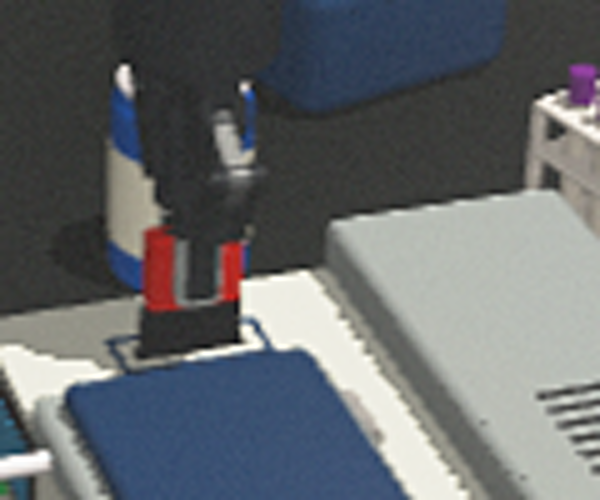

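{"api": "jog_arm", "payload": {
  "commands": [
    [0, 0, 4, 0, 5],
    [0, 0, 8, 0, 5],
    [0, 0, 12, 0, 5],
    [0, 0, 15, 0, 5],
    [0, 0, 18, 0, 5],
    [0, 0, 21, 0, 5],
    [0, 0, 23, 0, 5],
    [0, 0, 24.5, 0, 5],
    [0, 0, 24.5, 0, 5]
  ]
}}

```text
time_s: 10.95
position: [0.6121, 0.0351, 0.1383]
tcp_rot: [-2.495, -1.909, 0.0]
force: [0.3, -0.0, -0.2]
opening: 0.0154
```

```bash
python3 - <<'E'
from h import *
go(.6129,.0339,.137,-.263+np.pi/2);print(ctrl.state()["ft_torque"])
E
```

```text
t 10.95 pos [0.6121 0.0351 0.1383] a 1.3064 tilt [-1.e-04 -0.e+00 -1.e+00] open 0.0154 F [ 0.25 -0.04 -0.23]
move [-0.9  1.1  1.3] turn -0.1
[ 0.00531402  0.03194563 -0.02773971]
```

Go until contact shows.

{"api": "jog_arm", "payload": {
  "commands": [
    [0, 0, 1, 0, 5],
    [0, 0, 1.5, 0, 5],
    [0, 0, 2, 0, 5],
    [0, 0, 2.5, 0, 5],
    [0, 0, 2.5, 0, 5]
  ]
}}

```text
time_s: 11.58
position: [0.6122, 0.0351, 0.137]
tcp_rot: [2.494, 1.909, 0.001]
force: [-2.7, 0.2, 6.4]
opening: 0.0155
```

```bash
python3 - <<'E'
from h import *
go(.6129,.0339,.137,-.263+np.pi/2);print(ctrl.state()["ft_torque"])
d=grab("side");cv2.imwrite("pics/s11z.png",cv2.resize(d["color"][160:260,300:420,::-1],None,fx=5,fy=5,interpolation=cv2.INTER_CUBIC))
E
```

```text
t 11.57 pos [0.6122 0.0351 0.137 ] a 1.3064 tilt [ 7.e-04 -2.e-04 -1.e+00] open 0.0155 F [-2.68  0.22  6.38]
move [-0.9  1.  -0. ] turn -0.1
[-0.01822039  0.59407564 -0.01558484]
```

View pics/s11z.png

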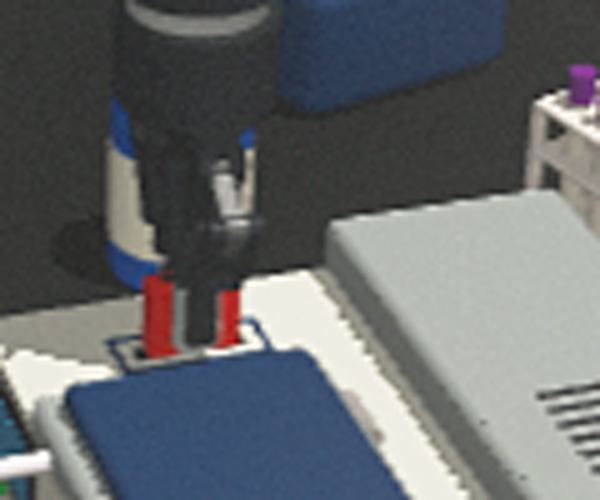

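{"api": "jog_arm", "payload": {
  "commands": [
    [0, 0, 2, 0, 17],
    [0, 0, 2, 0, 20],
    [0, 0, 2, 0, 26],
    [0, 0, 0, 0, 32],
    [0, 0, 0, 0, 32],
    [0, 0, -10, 0, 32],
    [0, 0, -30, 0, 32],
    [0, 0, -60, 0, 32],
    [0, 0, -90, 0, 32],
    [0, 0, -90, 0, 32]
  ]
}}

```text
time_s: 12.88
position: [0.614, 0.035, 0.2293]
tcp_rot: [2.492, 1.907, 0.007]
force: [0.8, -0.7, -0.9]
opening: 0.032
```

```bash
python3 - <<'E'
from h import *
go(.6129,.0339,.137,-.263+np.pi/2)
for n,a in [("side",(170,270,300,420)),("scene",(180,270,250,370))]:
    d=grab(n);cv2.imwrite(f"pics/{n}12z.png",cv2.resize(d["color"][a[0]:a[1],a[2]:a[3],::-1],None,fx=5,fy=5,interpolation=cv2.INTER_CUBIC))
w=grab("wrist");cv2.imwrite("pics/w12.png",w["color"][:,:,::-1]);np.savez("w12.npz",**{k:w[k] for k in["T","K","D","color"]})
E
```

```text
t 12.88 pos [0.614  0.035  0.2293] a 1.3065 tilt [ 6.e-03 -4.e-04 -1.e+00] open 0.032 F [ 0.83 -0.74 -0.9 ]
move [-1.5 -1.4 92.3] turn -0.1
```

View pics/side12z.png

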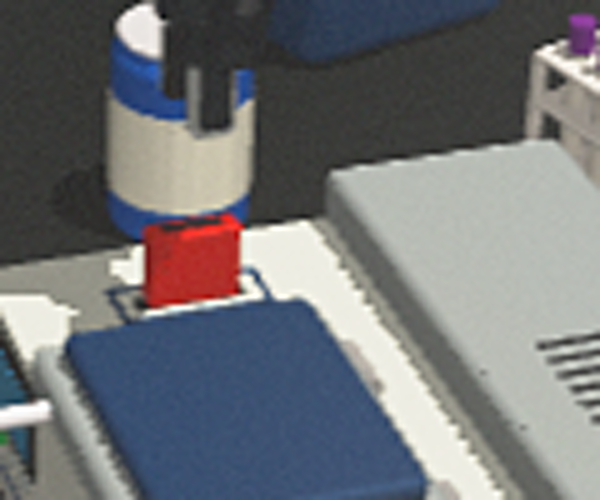

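View pics/scene12z.png

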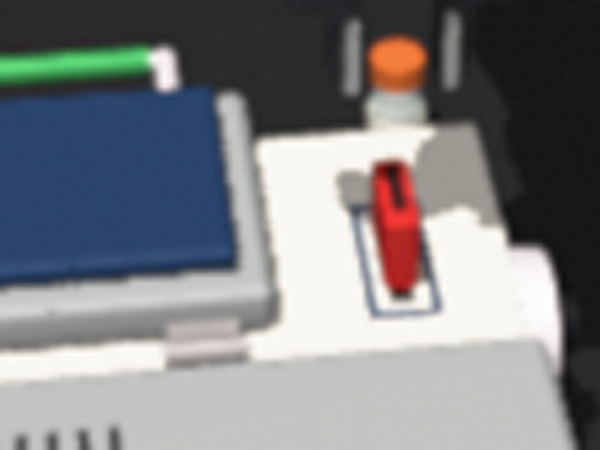

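View pics/w12.png

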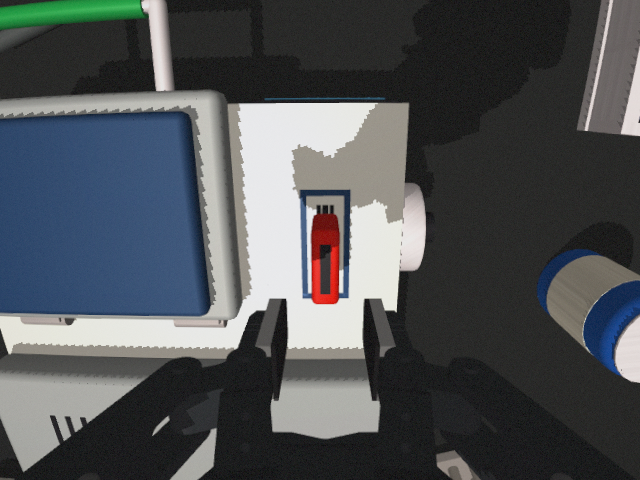

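```bash
python3 - <<'E'
from h import *
go(.438,-.0692,.235,-.263)
E
```

```text
t 13.03 pos [0.6116 0.0351 0.2252] a 1.3064 tilt [-1.1e-03  1.0e-04 -1.0e+00] open 0.0326 F [-0.59 -0.24 -0.34]
move [-146.  -140.3   -9.6] turn 89.9
```

{"api": "jog_arm", "payload": {
  "commands": [
    [-10, -15, -10, 10, 32],
    [-30, -40, -10, 20, 32],
    [-60, -70, -10, 30, 32],
    [-90, -100, -10, 40, 32],
    [-120, -120, -10, 50, 32],
    [-146, -140, -10, 60, 32],
    [-146, -140, -10, 70, 32],
    [-146, -140, -10, 80, 32],
    [-146, -140, -10, 90, 32],
    [-146, -140, -10, 90, 32]
  ]
}}

```text
time_s: 14.28
position: [0.4381, -0.0691, 0.2349]
tcp_rot: [-3.114, 0.411, 0.003]
force: [0.5, -0.2, 0.4]
opening: 0.0321
```

{"api": "jog_arm", "payload": {
  "commands": [
    [0, 0, 0, 0, 32],
    [0, 0, 0, 0, 32]
  ]
}}

```text
time_s: 14.52
position: [0.4387, -0.0692, 0.2356]
tcp_rot: [-3.114, 0.412, 0.001]
force: [0.7, -0.2, 0.5]
opening: 0.032
```

```bash
python3 - <<'E'
from h import *
go(.438,-.0692,.235,-.263)
w=grab("wrist");cv2.imwrite("pics/w13.png",w["color"][:,:,::-1]);np.savez("w13.npz",**{k:w[k] for k in["T","K","D","color"]})
print(blobs(mask(w["color"],"green"),50))
m=mask(w["color"],"green");c=max(cv2.findContours(m,0,1)[0],key=cv2.contourArea);print(cv2.minAreaRect(c))
bx=cv2.boxPoints(cv2.minAreaRect(c));print(bx);p=plane(w,bx,.132);print(p,p.mean(0))
E
```

```text
t 14.53 pos [ 0.4387 -0.0692  0.2356] a -0.263 tilt [-5.e-04  2.e-04 -1.e+00] open 0.032 F [ 0.73 -0.19  0.53]
move [-0.7  0.2  0.6] turn 0.0
[([316, 171, 19, 143, 2532], [325.3, 240.8])]
((325.0, 242.0), (142.0, 18.0), 90.0)
[[316. 171.]
 [334. 171.]
 [334. 313.]
 [316. 313.]]
[[ 0.44549261 -0.0219688   0.132     ]
 [ 0.45616807 -0.02483691  0.132     ]
 [ 0.43141448 -0.11980607  0.132     ]
 [ 0.41931395 -0.11656039  0.132     ]] [ 0.43809728 -0.07079304  0.132     ]
```

View pics/w13.png

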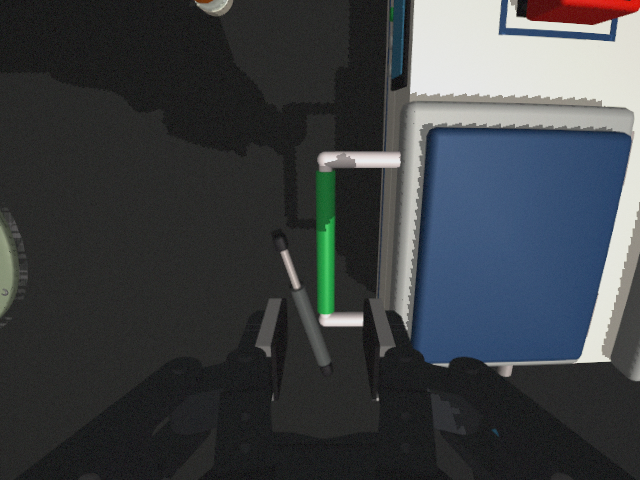

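Green bar is vertical at u≈325, right between the pads; its centre measures (0.438, -0.071). I'll descend onto it.

{"api": "jog_arm", "payload": {
  "commands": [
    [0, 1, 40, 0, 32],
    [0, 1, 75, 0, 32],
    [0, 1, 95, 0, 32],
    [0, 1, 108, 0, 32],
    [0, 1, 111, 0, 32],
    [0, 1, 111, 0, 32]
  ]
}}

```text
time_s: 15.32
position: [0.439, -0.0704, 0.1253]
tcp_rot: [3.114, -0.414, 0.001]
force: [-0.7, -0.3, 0.1]
opening: 0.0322
```

```bash
python3 - <<'E'
from h import *
go(.438,-.071,.124,-.263)
w=grab("wrist");cv2.imwrite("pics/w14.png",w["color"][:,:,::-1])
d=grab("side");cv2.imwrite("pics/s14z.png",cv2.resize(d["color"][180:330,240:440,::-1],None,fx=4,fy=4,interpolation=cv2.INTER_CUBIC))
E
```

```text
t 15.32 pos [ 0.439  -0.0704  0.1253] a -0.2642 tilt [ 7.e-04 -2.e-04 -1.e+00] open 0.0322 F [-0.7  -0.32  0.11]
move [-0.8  0.9  1.3] turn -0.1
```

View pics/w14.png

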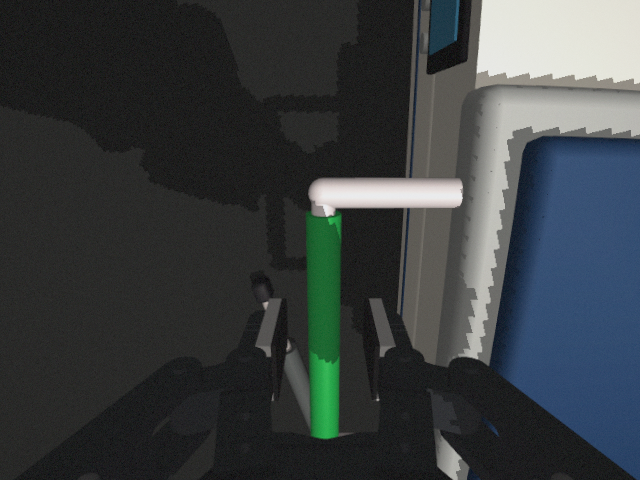

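View pics/s14z.png

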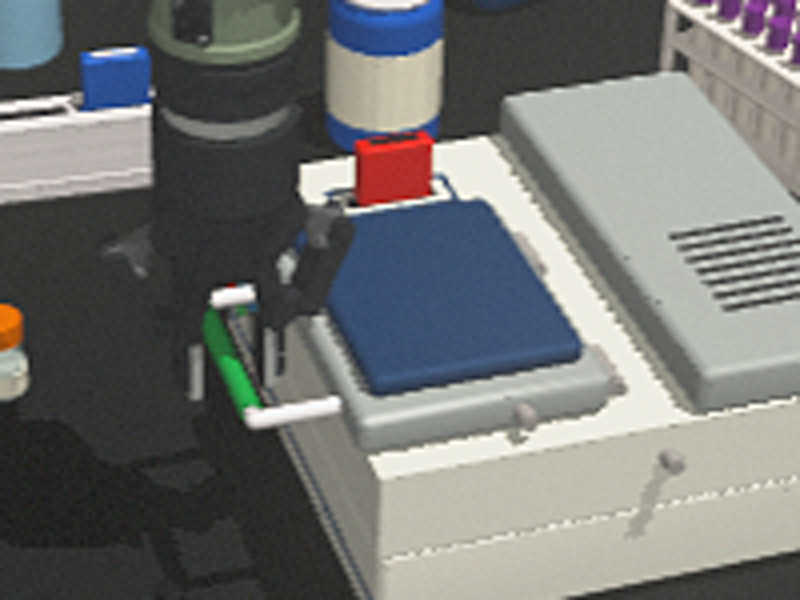

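{"api": "jog_arm", "payload": {
  "commands": [
    [0, 0, 0.5, 0, 20],
    [0, 0, 0.5, 0, 12],
    [0, 0, 0.5, 0, 5],
    [0, 0, 0.5, 0, 5],
    [0, 0, 0.5, 0, 5]
  ],
  "newtons": 60
}}

```text
time_s: 16.05
position: [0.4386, -0.0702, 0.1247]
tcp_rot: [3.114, -0.414, 0.0]
force: [-2.5, 0.6, 5.9]
opening: 0.0096
```

```bash
python3 - <<'E'
from h import *
go(.438,-.071,.124,-.263)
d=grab("side");cv2.imwrite("pics/s15z.png",cv2.resize(d["color"][180:330,240:440,::-1],None,fx=4,fy=4,interpolation=cv2.INTER_CUBIC))
E
```

```text
t 16.05 pos [ 0.4386 -0.0702  0.1247] a -0.2643 tilt [ 2.e-04 -1.e-04 -1.e+00] open 0.0096 F [-2.47  0.57  5.88]
move [-0.4  0.9  0.7] turn -0.1
```

View pics/s15z.png

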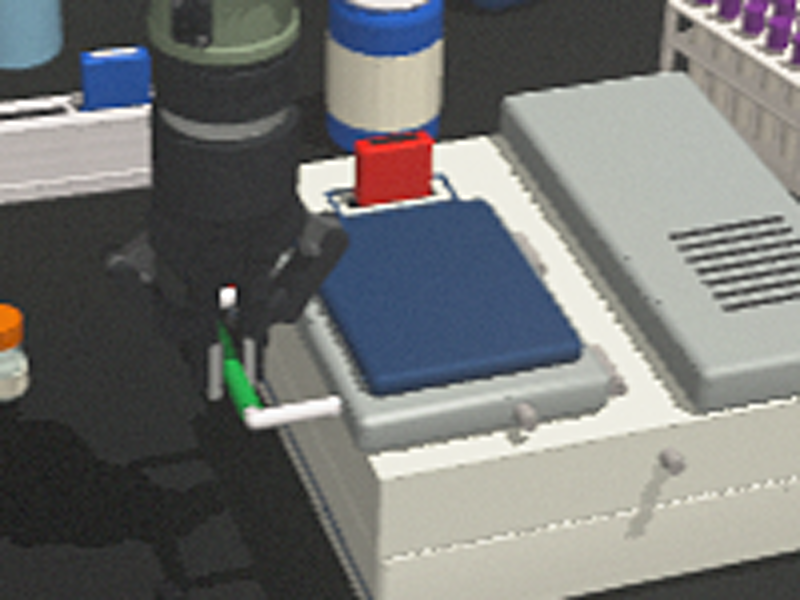

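```bash
python3 - <<'E'
import numpy as np
f=lambda t:np.array([194*(1-np.cos(t))+8*np.sin(t),-(194*np.sin(t)-8*(1-np.cos(t)))])
for a,b in [(0,.08),(.08,.48),(.48,.88),(.88,1.2),(1.2,1.4)]:
    n=round((b-a)/.04) if a>0 else 6
    print(a,b,[[round(float(v),1) for v in f(a+(b-a)*k/n)-f(a)] for k in range(1,n+1)])
E
```

```text
0 0.08 [[0.1, -2.6], [0.3, -5.2], [0.5, -7.8], [0.7, -10.3], [1.0, -12.9], [1.3, -15.5]]
0.08 0.48 [[1.1, -7.7], [2.5, -15.3], [4.2, -22.9], [6.2, -30.4], [8.5, -37.8], [11.1, -45.1], [14.0, -52.4], [17.2, -59.4], [20.6, -66.4], [24.4, -73.2]]
0.48 0.88 [[4.0, -6.7], [8.3, -13.1], [12.8, -19.5], [17.6, -25.6], [22.6, -31.5], [27.8, -37.3], [33.3, -42.8], [39.0, -48.1], [44.9, -53.1], [50.9, -57.9]]
0.88 1.2 [[6.3, -4.6], [12.7, -8.9], [19.4, -12.9], [26.1, -16.7], [33.1, -20.2], [40.1, -23.5], [47.3, -26.4], [54.6, -29.1]]
1.2 1.4 [[7.4, -2.4], [14.9, -4.4], [22.4, -6.2], [30.1, -7.7], [37.8, -8.8]]
```

{"api": "jog_arm", "payload": {
  "commands": [
    [0, 0, -1, 0, 5],
    [0.1, 0, -3, 0, 5],
    [0.2, 0, -6, 0, 5],
    [0.5, 0, -9, 0, 5],
    [0.8, 0, -12, 0, 5],
    [1.3, 0, -15.5, 0, 5],
    [1.3, 0, -15.5, 0, 5]
  ]
}}

```text
time_s: 16.98
position: [0.4398, -0.0706, 0.1401]
tcp_rot: [3.114, -0.414, -0.0]
force: [-0.1, -0.5, -2.1]
opening: 0.0102
```

```bash
python3 - <<'E'
from h import *
go(.438,-.071,.124,-.263)
d=grab("side");cv2.imwrite("pics/s16z.png",cv2.resize(d["color"][180:330,240:440,::-1],None,fx=4,fy=4,interpolation=cv2.INTER_CUBIC))
w=grab("wrist");cv2.imwrite("pics/w16.png",w["color"][:,:,::-1])
E
```

```text
t 16.98 pos [ 0.4398 -0.0706  0.1401] a -0.2644 tilt [-0. -0. -1.] open 0.0102 F [-0.12 -0.47 -2.11]
move [-1.6  0.9 16.1] turn -0.1
```

View pics/s16z.png

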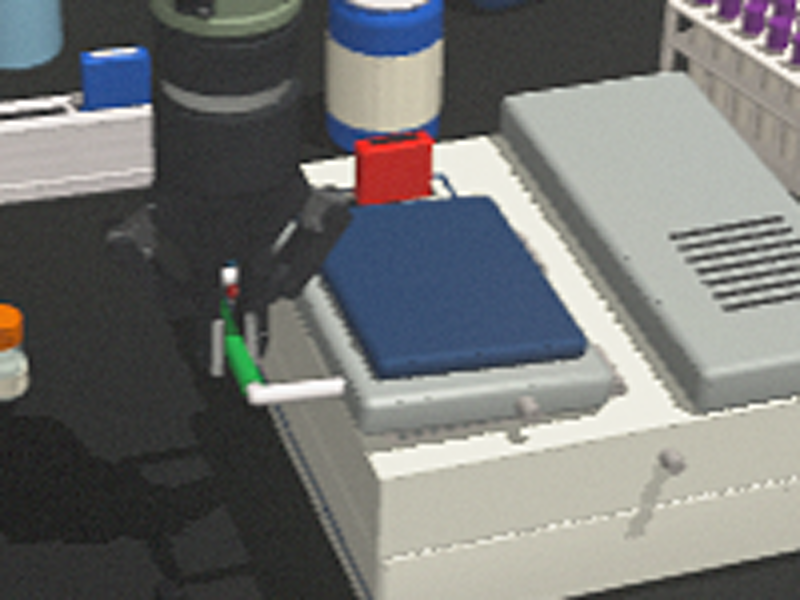

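View pics/w16.png

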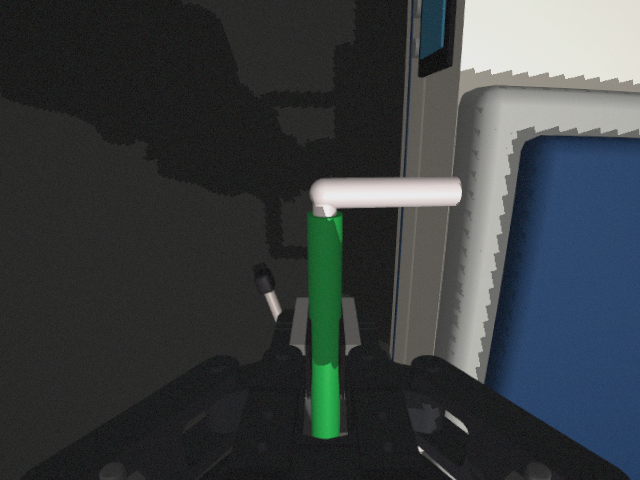

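Lid follows, about 0.08 rad open, with the bar still mid-pad. I'll continue along the arc.

{"api": "jog_arm", "payload": {
  "commands": [
    [1.1, 0, -7.7, 0, 5],
    [2.5, 0, -15.3, 0, 5],
    [4.2, 0, -22.9, 0, 5],
    [6.2, 0, -30.4, 0, 5],
    [8.5, 0, -37.8, 0, 5],
    [11.1, 0, -45.1, 0, 5],
    [14, 0, -52.4, 0, 5],
    [17.2, 0, -59.4, 0, 5],
    [20.6, 0, -66.4, 0, 5],
    [24.4, 0, -73.2, 0, 5]
  ]
}}

```text
time_s: 18.32
position: [0.4633, -0.0768, 0.2135]
tcp_rot: [-3.114, 0.414, 0.001]
force: [-1.9, 0.7, -0.8]
opening: 0.0098
```

```bash
python3 - <<'E'
from h import *
go(.438,-.071,.124,-.263)
d=grab("side");cv2.imwrite("pics/s17z.png",cv2.resize(d["color"][130:330,240:440,::-1],None,fx=3,fy=3,interpolation=cv2.INTER_CUBIC))
E
```

```text
t 18.32 pos [ 0.4633 -0.0768  0.2135] a -0.2643 tilt [-6.e-04  3.e-04 -1.e+00] open 0.0098 F [-1.95  0.72 -0.76]
move [-25.9   1.   89.5] turn -0.1
```

View pics/s17z.png

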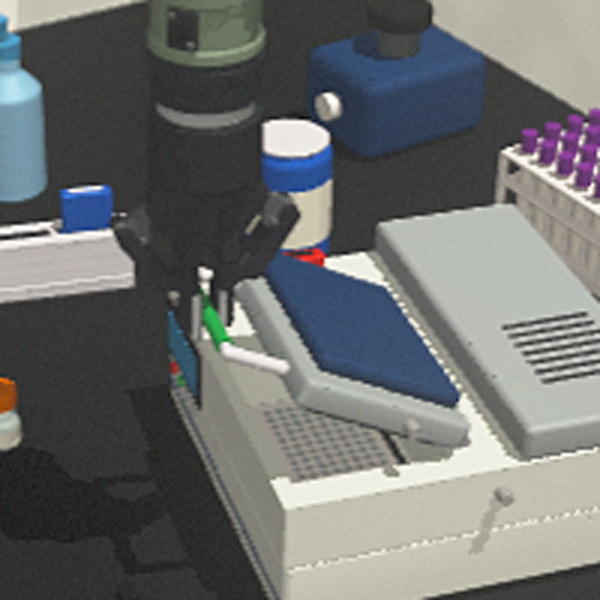

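{"api": "jog_arm", "payload": {
  "commands": [
    [4, 0, -6.7, 0, 5],
    [8.3, 0, -13.1, 0, 5],
    [12.8, 0, -19.5, 0, 5],
    [17.6, 0, -25.6, 0, 5],
    [22.6, 0, -31.5, 0, 5],
    [27.8, 0, -37.3, 0, 5],
    [33.3, 0, -42.8, 0, 5],
    [39, 0, -48.1, 0, 5],
    [44.9, 0, -53.1, 0, 5],
    [50.9, 0, -57.9, 0, 5]
  ]
}}

```text
time_s: 19.62
position: [0.5132, -0.0902, 0.2719]
tcp_rot: [-3.114, 0.414, -0.002]
force: [-2.4, 2.9, 3.9]
opening: 0.0095
```

```bash
python3 - <<'E'
from h import *
go(.438,-.071,.124,-.263)
d=grab("side");cv2.imwrite("pics/s18z.png",cv2.resize(d["color"][80:330,240:440,::-1],None,fx=2.4,fy=2.4,interpolation=cv2.INTER_CUBIC))
E
```

```text
t 19.62 pos [ 0.5132 -0.0902  0.2719] a -0.2642 tilt [ 1.2e-03  2.0e-04 -1.0e+00] open 0.0095 F [-2.44  2.91  3.9 ]
move [-77.8   1.2 147.8] turn -0.1
```

View pics/s18z.png

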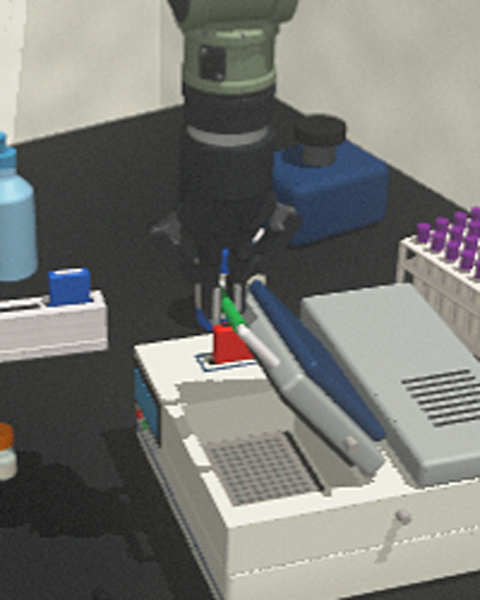

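{"api": "jog_arm", "payload": {
  "commands": [
    [6.3, 0, -4.6, 0, 5],
    [12.7, 0, -8.9, 0, 5],
    [19.4, 0, -12.9, 0, 5],
    [26.1, 0, -16.7, 0, 5],
    [33.1, 0, -20.2, 0, 5],
    [40.1, 0, -23.5, 0, 5],
    [47.3, 0, -26.4, 0, 5],
    [54.6, 0, -29.1, 0, 5],
    [54.6, 0, -29.1, 0, 5]
  ]
}}

```text
time_s: 20.8
position: [0.567, -0.1046, 0.3011]
tcp_rot: [-3.114, 0.414, -0.005]
force: [-2.2, 4.2, 7.0]
opening: 0.0103
```

```bash
python3 - <<'E'
from h import *
go(.438,-.071,.124,-.263)
d=grab("side");cv2.imwrite("pics/s19z.png",cv2.resize(d["color"][80:330,240:440,::-1],None,fx=2.4,fy=2.4,interpolation=cv2.INTER_CUBIC))
E
```

```text
t 20.8 pos [ 0.567  -0.1046  0.3011] a -0.2641 tilt [ 3.3e-03  1.0e-04 -1.0e+00] open 0.0103 F [-2.15  4.18  7.03]
move [-133.9    1.4  176.7] turn -0.1
```

View pics/s19z.png

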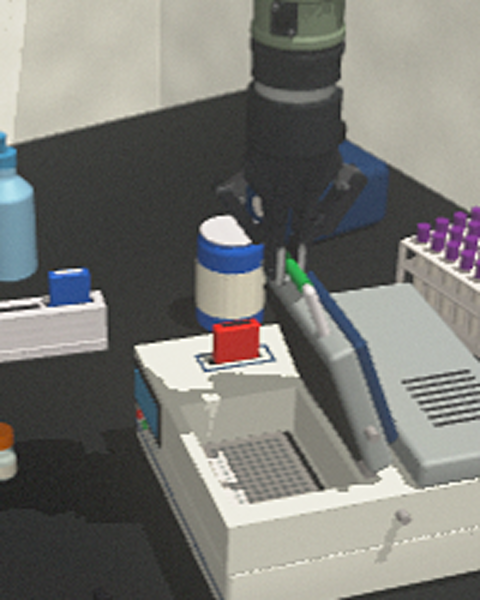

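{"api": "jog_arm", "payload": {
  "commands": [
    [7.4, 0, -2.4, 0, 5],
    [14.9, 0, -4.4, 0, 5],
    [22.4, 0, -6.2, 0, 5],
    [30.1, 0, -7.7, 0, 5],
    [34.5, 0, -8.4, 0, 5],
    [37, 0, -8.7, 0, 5],
    [37, 0, -8.7, 0, 5],
    [37, 0, -8.7, 0, 5],
    [37, 0, -8.7, 0, 5]
  ]
}}

```text
time_s: 21.98
position: [0.6025, -0.1141, 0.3094]
tcp_rot: [-3.114, 0.413, -0.004]
force: [0.3, 4.1, 6.2]
opening: 0.0103
```

```bash
python3 - <<'E'
from h import *
go(.438,-.071,.124,-.263)
s=ctrl.state();p=s["position"];u=np.array([np.cos(-.263),np.sin(-.263)])
dx=(p[:2]-[.4386,-.0702])@u*1000;dz=(p[2]-.1247)*1000
print(dx,dz,"theta",np.arctan2(8+dz,194-dx)-np.arctan2(8,194),"r",np.hypot(8+dz,194-dx),"vs",np.hypot(8,194))
# hinge from slot measurement
c,sn=np.cos(-.263),np.sin(-.263);o=np.array([52,-145])/1000
h=np.array([.6129+c*o[0]-sn*o[1],.0339+sn*o[0]+c*o[1]]);print("hinge",h,"bar x rel hinge",(p[:2]-h)@u*1000,"z",(p[2]+.008-.124)*1000, s["dq"].round(3))
d=grab("side");cv2.imwrite("pics/s20z.png",cv2.resize(d["color"][60:330,220:460,::-1],None,fx=2.2,fy=2.2,interpolation=cv2.INTER_CUBIC));cv2.imwrite("pics/s20.png",d["color"][:,:,::-1])
d=grab("scene");cv2.imwrite("pics/sc20.png",d["color"][:,:,::-1])
E
```

```text
t 21.98 pos [ 0.6025 -0.1141  0.3094] a -0.264 tilt [ 2.9e-03  3.0e-04 -1.0e+00] open 0.0103 F [0.26 4.11 6.25]
move [-170.6    1.6  185. ] turn -0.1
169.69463585179267 184.7382882654444 theta 1.4041391954705986 r 194.26476389162937 vs 194.164878389476
hinge [ 0.62541506 -0.11963297] bar x rel hinge -23.54818397055344 z 193.4382882654444 [-0.    -0.002 -0.001 -0.     0.     0.   ]
```

View pics/s20z.png

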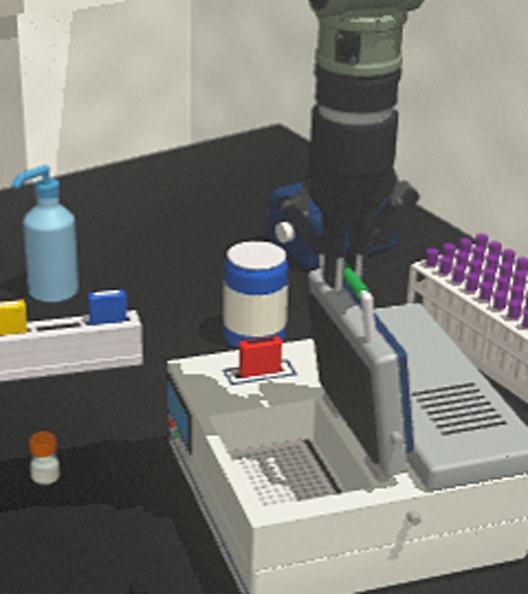

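View pics/sc20.png

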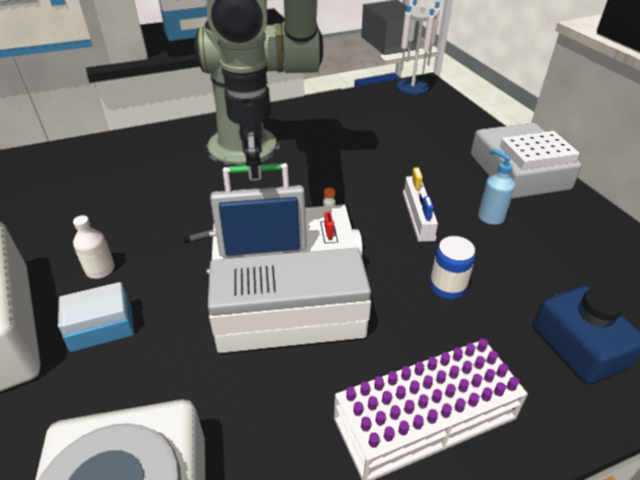

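{"api": "jog_arm", "payload": {
  "commands": [
    [0, 0, 0, 0, 5],
    [0, 0, 0, 0, 5],
    [0, 0, 0, 0, 5],
    [0, 0, 0, 0, 5]
  ]
}}

```text
time_s: 22.58
position: [0.6025, -0.114, 0.3095]
tcp_rot: [-3.114, 0.413, -0.004]
force: [1.5, 4.1, 5.1]
opening: 0.01
```

```bash
python3 - <<'E'
from h import *
go(.438,-.071,.124,-.263)
print(ctrl.state()["dq"].round(4))
print(ctrl.job_done())
E
```

```text
t 22.57 pos [ 0.6025 -0.114   0.3095] a -0.264 tilt [ 2.9e-03  3.0e-04 -1.0e+00] open 0.01 F [1.52 4.09 5.13]
move [-170.6    1.6  185. ] turn -0.1
[-0.0005 -0.001  -0.     -0.0003 -0.0019  0.0003]
the job is handed in; nothing more can be done
None
```

The dark slide is home in the reader's slot and the lid is held still at its balance point, with the gripper closed on the bar. I handed the job in at 22.6 s; it reports no verdict.

- **Dark slide:** I lowered it in slowly with the lid shut. Contact came at about 6 N with the tool at the expected height. The pictures then showed the shoulder on the deck, upright and in line.
- **Lid:** I lifted it along its arc at about 0.3 rad/s. The angle worked out from the tool's position is about 1.40 rad; the slot-based hinge position gives about 1.41. The tool stayed put over the last 0.6 s of holding, with joint speeds near zero.
- **Grip:** The fingers are set to close on the bar with 60 N.
- **Bystanders:** In the last pictures the two filter slides and the other things look where they started. I judged this by eye and did not measure it.

**Readings that disagreed:**
- The scene and side cameras differed by about 8 mm across the bench, so I relied on the wrist camera.
- The finger opening read about 10 mm on the 12 mm sleeve, though the bar stayed centred in the pads.
- About 4–6 N of side and vertical force remained on the tool at the end.

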